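Draw the sieve cassette out of the bench mill

TASK

The mill's sieve is due for cleaning. Slide the gate with the red post all the way open to its stop, then draw the sieve cassette straight out of its channel by the yellow handle, keeping it level and not forcing it, and set it down gently, flat in the steel tray. Leave the gate open, let go of everything, and leave the jar, the bottle and the brush where they are.

Things in the scene. Friction and masses are not known exactly. Their poses are not given: they have to be found in the camera images.
- mill: pale grey bench mill, fixed, 270 mm wide (y), 190 deep (x), 225 high. Origin: on the table under the middle of the sieve channel's mouth, in its front face (plane x = 0). x points along the channel into the mill, away from the robot; y to the left seen from the robot; z up. Channel: floor 44 mm up, 94 wide, 15 high, 122 deep, so the cassette has 2 mm play each side and 3 mm in height
- hood_edge (a point): middle of the lower front edge of the mill's hood (black trim), 150 mm up. From here up the hood stands 34 mm proud of the front face, over handle and post: a gripper pointing straight down on them would hit it; one leaning back towards the robot by 25 to 45 degrees, fingers pointing down and into the mill, clears it. Axes are the mill's
- gate (a joint): dark steel gate on a rail across the channel's mouth: 0 = shut, its plate covering 23 mm of the cassette's left front corner and blocking it; 0.05 m = open at its stop, clear of the cassette. Grows towards the mill's +y (left). About 1.5 N of friction; it stays where it is left
- gate_post (a point): the gate's upright red round post, 18 mm in diameter, from 42 to 97 mm above the table; this point is on its axis, 80 mm above the table. It stands 48 mm in front of the mill's face, 75 mm left (mill's +y) of the channel's middle when the gate is shut, 125 mm when open. Axes are the mill's
- cassette_handle (a point): the cassette's upright yellow handle: a plate 30 mm long (x), 14 thick (y, pinch it across this), from 10 to 55 mm above the cassette's underside, on a 36 mm wide tongue. This point: its middle, 40 mm above the underside, 109.5 mm to -x of the frame's centre; at the start about 50 mm in front of the mill's face, 84 mm up. x points from handle to frame (into the mill at the start), z up
- cassette_center (a point): the sieve cassette, loose, about 0.18 kg: aluminium frame 115 mm (x) by 90 (y) by 12 with a grey sieve; with tongue and handle 184 mm long, from -126.5 to +57.5 mm along x. This point: centre of the frame, 6 mm above its underside. At the start the frame is wholly inside the channel, lying on its floor, its front edge 0 to 3 mm behind the mill's face
- tray: steel tray, fixed, 220 mm (its x) by 190 mm (y), 18 mm high, walls and floor 5 mm thick. Origin: centre of its underside, on the table. It stands left or right in front of the mill
- jar: steel grinding jar with a lid knob, diameter 76 mm, 85 mm high, bystander; origin: centre of its underside
- bottle: amber jar with white cap, diameter 60 mm, 130 mm high, bystander; origin: centre of its underside
- brush: brush lying on the table, bystander, handle to its -x; origin: underside, about its middle
Things that resemble listed ones, but are neither listed nor needed, are in the scene too. Leave any pink or purple look-alike of the part that bears cassette_handle alone.

How it is judged:
By the outcome, as a careful person would: the job done as asked, in the order asked, and still so for the second after the job is handed in, with the robot touching nothing.
It also fails if it takes over 53 s, if anything falls off the work surface, if the arm or the gripper's body presses on something with over 40 N, if the wrist force passes 120 N, or if a joint passes its speed limit or range.

ROBOT

A 7-joint arm with a two-finger parallel gripper is mounted at the origin on the work surface. World frame = base frame: x ahead of the robot, y to its left, z up, the work surface at z = 0. Lengths are in mm, angles in rad, forces in N, time in s.
With the tool pointing down it reaches from about 350 to 775 mm from the base axis. Payload 3.1 kg.
Tool frame: the origin (TCP) lies between the finger pads; the fingertips stand 19 mm ahead of it and the grasp point (between the pads) is the TCP (tip_reach is the z of the fingertips in the tool frame, in mm); z points along the fingers, y is the direction in which the jaws open and shut (so a half turn about z gives the same grasp; the last joint's range is limited). The gripper opens to 85 mm and grips with 20 to 120 N. Pads are 22 mm wide; open, the fingers measure 114 mm over their backs; the gripper's body (76 mm by 85 mm) begins 54 mm behind the grasp point. The pads swing forward as they close: fully open they stand 13 mm farther back than shut.
Start: joints at [1.112, 0.311, 0.014, 1.512, -0.004, 1.319, -0.027], TCP at [222.694, -502.916, 250.304] pointing down, gripper open.
Joint ranges: [-2.7, 2.7], [-0.3, 1.91], [-1.27, 1.3], [0.12, 2.57], [-1.44, 4.58], [0.2, 2.03], [-3.05, 3.05]. Speed limits (rad/s): [2.79, 2.79, 3.14, 3.14, 3.14, 3.14, 3.14].

INTERFACE

Orientations are given as a rotation vector (axis times angle).
In Python, from rig import state, camera, camera_model, job_done, tip_reach gives the robot as it stands. The module is installed in compiled form; this text tells all that it offers.
- The arm moves only by the tool move_arm, never from a script. Its argument "plan" is one flat list of numbers, 7 for each row, row after row: the closure in counts, from 0 (fully open) to 255 (shut), then the shift along the tool's x, y, z in mm, then the turn, a rotation vector about the tool's x, y, z in degrees. In form: [jaw, dx, dy, dz, ax, ay, az, jaw, dx, dy, dz, ax, ay, az, ...]. A call has 1 to 20 rows; each row is the pose to reach, as a shift and turn from the pose commanded when the call began, along the tool's axes at that moment; what a row does not reach only later rows make up. A row lasts 1/8 s, in which the tool goes at most 62.5 mm and 10.7 degrees, less where a joint would pass 70% of its speed; a pose out of reach is approached as far as the arm can. A call with a gripper value outside its range is refused whole. The fingers move at their own pace and stop on an object; the grip force is fixed at half the most. Time passes only in rows, so rows that repeat a pose let the fingers close. It gives the time, the measured TCP pose, the force and the opening at its end, in the units of the state.
- state(): the state, without advancing time (a new reading comes with each control period).
- camera(name): name is "side" or "top"; returns the picture (420x560x3 uint8, red, green, blue); there is no depth.
- camera_model(name): a dict with "intrinsics" (3x3 intrinsics, pixels), "R" (3x3) and "t" (3): a world point X has camera coordinates R X + t. Camera axes: x right, y down, z forward; pixel columns grow to the right and rows downward; lengths in mm; the calibration is good to about 2 mm. A picture is of the moment at which its call begins. camera_model takes no time and is no camera call.
- job_done(): hands the job in, once; it reports no verdict.
The state is a dict: "clock": time; "q": joint angles; "dq": joint speeds; "tau": joint torques, N m; "tcp_pos": TCP position; "orientation": TCP orientation; "force": force on the tool from outside, world axes, zero at the start; "wrist_torque": the same for the moment, N m; "gripper_width": finger opening in mm.
Only numpy, scipy, OpenCV 4.12 (cv2) and the standard library are available. Lean on these libraries where they do the work, as an engineer would, in place of code of your own. Each camera call takes 0.05 s, during which the arm holds its last target.

## Working session

There is one attempt and no reset: what is moved stays moved. The work goes in short steps, Python scripts to look and compute and a tool call to move; the robot and the scene stay as the last step left them, time stands still between calls to the robot, and variables do not carry over. Pictures are saved under pics/ and viewed, and the job is handed in when it is done.

Besides the shell and the picture viewer there is one more tool, called after "Call:" by a JSON object that holds its "api" and its "payload", one argument or row to a line. move_arm: Moves the arm, as the interface text tells. Its arguments: {"type":"object","properties":{"plan":{"type":"array","items":{"type":"number"}}},"required":["plan"]}

```bash
mkdir -p pics; python3 - <<'E'
from rig import *
import cv2,numpy as np
s=state()
for k in s: print(k,s[k])
print(tip_reach)
for n in("side","top"):
    im=camera(n); cv2.imwrite(f"pics/{n}0.png",im[:,:,::-1]); m=camera_model(n)
    print(n,m, -np.array(m["R"]).T@np.array(m["t"]))
E
```

```text
clock 0.0
q [ 1.11231493  0.31173026  0.014013    1.51304983 -0.00438643  1.31917395
 -0.02720583]
dq [ 0.00162783  0.00072034  0.00112334 -0.00151898  0.00118231 -0.00042407
 -0.00064903]
tau [ 3.65389615e-04 -3.79920673e+01  1.46204685e-01 -2.30586004e+01
  1.23975918e-02  1.39107357e-02  2.00090432e-05]
tcp_pos [ 222.37697449 -502.30372255  249.22145898]
orientation [-3.07140185e+00 -6.49567749e-01  9.33289838e-04]
force [-0.03867483 -0.05773168 -0.18250869]
wrist_torque [0.02289848 0.00773603 0.01954321]
gripper_width 85.43115030342433
19.0
side {'intrinsics': array([[530.49727034,   0.        , 275.59423604],
       [  0.        , 530.49727034, 204.80996048],
       [  0.        ,   0.        ,   1.        ]]), 'R': array([[-0.7545    , -0.65629318,  0.00300398],
       [-0.37481648,  0.42713722, -0.82284045],
       [ 0.53874146, -0.62195905, -0.56826453]]), 't': array([ 314.92270716,  312.38426569, 1069.74513102])} [-221.62009833  738.58834874  863.99460032]
top {'intrinsics': array([[536.10218924,   0.        , 280.63777131],
       [  0.        , 536.10218924, 211.441177  ],
       [  0.        ,   0.        ,   1.        ]]), 'R': array([[ 0.01771136, -0.99977673, -0.01152369],
       [-0.99536665, -0.01654148, -0.09471864],
       [ 0.09450687,  0.01314789, -0.99543738]]), 't': array([-107.01879579,  497.05977193, 1686.73049154])} [ 337.24453998 -120.94974491 1724.88216121]
```

View pics/side0.png

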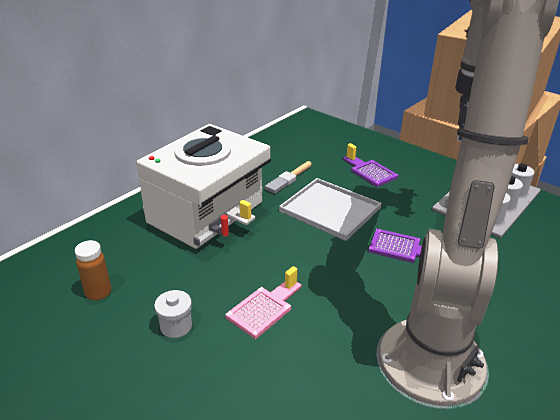

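View pics/top0.png

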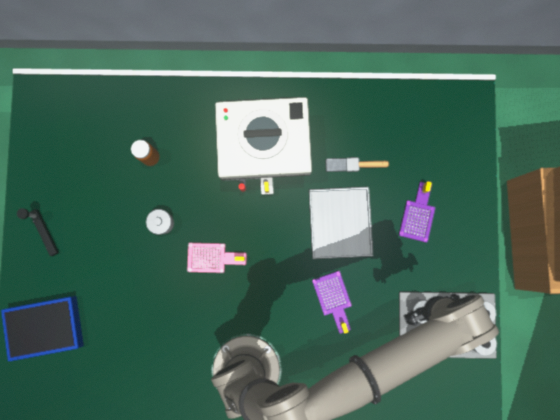

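```bash
cat > h.py <<'E'
from rig import *
import cv2,numpy as np
from scipy.spatial.transform import Rotation as Ro
def proj(n,X):
    m=camera_model(n);c=np.atleast_2d(X)@m["R"].T+m["t"];p=c@m["intrinsics"].T;return p[:,:2]/p[:,2:]
def plane(n,uv,z):
    m=camera_model(n);uv=np.atleast_2d(uv).astype(float);R=m["R"];o=-R.T@m["t"]
    d=np.c_[uv,np.ones(len(uv))]@np.linalg.inv(m["intrinsics"]).T@R
    return o+d*((z-o[2])/d[:,2])[:,None]
def hsv(im): return cv2.cvtColor(im,cv2.COLOR_RGB2HSV)
def blobs(mask,amin=15):
    n,l,st,c=cv2.connectedComponentsWithStats(mask.astype(np.uint8))
    return [(c[i],st[i],l==i) for i in range(1,n) if st[i][4]>=amin]
def crop(im,x,y,w,h,f,name):
    cv2.imwrite(name,cv2.resize(im[y:y+h,x:x+w,::-1],None,fx=f,fy=f,interpolation=cv2.INTER_CUBIC))
E
python3 - <<'E'
from h import *
for n,(x,y,w,h) in dict(side=(130,110,200,150),top=(200,85,190,180)).items():
    im=cv2.imread(f"pics/{n}0.png")[:,:,::-1]; H=hsv(im)
    crop(im,x,y,w,h,4 if n=="side" else 3,f"pics/{n}0c.png")
    yel=(H[...,0]>20)&(H[...,0]<33)&(H[...,1]>150)&(H[...,2]>90)
    red=((H[...,0]<6)|(H[...,0]>174))&(H[...,1]>150)&(H[...,2]>60)
    for nm,mk in(("y",yel),("r",red)):
        for c,s,l in blobs(mk,6): print(n,nm,c.round(2),s)
E
```

```text
side y [350.9  151.14] [347 143   9  17 115]
side y [244.92 209.61] [240 200  11  19 172]
side y [290.39 277.55] [285 266  12  22 190]
side r [151.19 157.69] [149 156   5   4  16]
side r [224.42 224.82] [221 215   8  21 137]
top y [426.98 186.38] [423 181   9  11  60]
top y [266.07 186.21] [265 182   3  10  28]
top y [239. 258.] [235 257   9   3  27]
top y [344.26 327.71] [342 323   6  10  38]
top r [241.38 186.41] [239 184   6   6  29]
```

```bash
python3 - <<'E'
from h import *
im=cv2.imread("pics/top0.png")[:,:,::-1]
H=hsv(im)
# mill top (z 225) and tray: low saturation bright
m=(H[...,1]<60)&(H[...,2]>110)
m=cv2.morphologyEx(m.astype(np.uint8),cv2.MORPH_CLOSE,np.ones((5,5)))
for c,s,l in blobs(m,800):
    if s[0]<150 or s[0]>400 : continue
    ct=max(cv2.findContours(l.astype(np.uint8),cv2.RETR_EXTERNAL,cv2.CHAIN_APPROX_NONE)[0],key=cv2.contourArea)
    r=cv2.minAreaRect(ct);b=cv2.boxPoints(r);print(c,s,r)
    for z in(0,18,225):
        P=plane("top",b,z);print(z,P[:,:2].round(1).tolist(),np.linalg.norm(np.diff(P,axis=0),axis=1).round(1))
E
```

```text
[262.08100168 139.99132625] [ 214   97   99   98 7148] ((263.237548828125, 146.5137939453125), (95.76219177246094, 95.23660278320312), 86.98721313476562)
0 [[862.9, 131.1], [884.2, -182.5], [566.6, -202.9], [545.3, 105.3]] [314.3 318.3 308.9]
18 [[857.4, 128.4], [878.5, -181.9], [564.2, -202.1], [543.1, 102.9]] [311.  314.9 305.7]
225 [[794.3, 98.2], [812.9, -174.5], [536.7, -192.2], [518.1, 75.8]] [273.3 276.7 268.6]
[340.36355007 221.88917893] [ 309  186   64   73 4214] ((340.4488830566406, 222.02902221679688), (69.58789825439453, 61.231040954589844), 86.98721313476562)
0 [[575.9, -185.8], [589.6, -383.7], [365.3, -395.8], [351.6, -200.4]] [198.4 224.6 195.9]
18 [[573.4, -185.1], [587.0, -380.9], [365.0, -392.9], [351.5, -199.5]] [196.3 222.3 193.9]
225 [[544.8, -177.3], [556.7, -349.4], [361.7, -360.0], [349.8, -190.0]] [172.5 195.3 170.4]
[209.66226259 258.47811726] [ 187  242   60   31 1211] ((216.5, 257.0), (30.0, 59.0), 90.0)
0 [[397.1, 201.7], [400.4, 11.5], [304.5, 9.2], [301.1, 198.4]] [190.2  95.9 189.2]
18 [[396.5, 198.3], [399.8, 10.1], [304.9, 7.9], [301.5, 195.1]] [188
[... 675 characters left out ...]
2786865234375)
0 [[-23.4, 180.4], [149.2, -6.3], [4.3, -144.5], [-165.5, 41.6]] [254.2 200.3 252. ]
18 [[-19.6, 177.3], [151.1, -7.5], [7.7, -144.3], [-160.3, 39.9]] [251.6 198.2 249.3]
225 [[23.7, 141.1], [173.7, -21.2], [47.7, -141.4], [-100.0, 20.4]] [221.1 174.1 219.1]
[324.81186224 400.11894133] [ 261  367  116   53 3136] ((318.4053039550781, 404.872802734375), (41.15385055541992, 113.15386199951172), 67.38013458251953)
0 [[-115.9, -39.2], [23.6, -364.5], [-91.4, -414.2], [-229.3, -90.8]] [354.  125.2 351.6]
18 [[-111.2, -40.0], [26.8, -362.0], [-86.9, -411.1], [-223.4, -91.1]] [350.3 123.9 347.9]
225 [[-56.8, -49.8], [64.5, -332.8], [-35.5, -375.9], [-155.4, -94.7]] [307.8 108.9 305.7]
```

View pics/side0c.png

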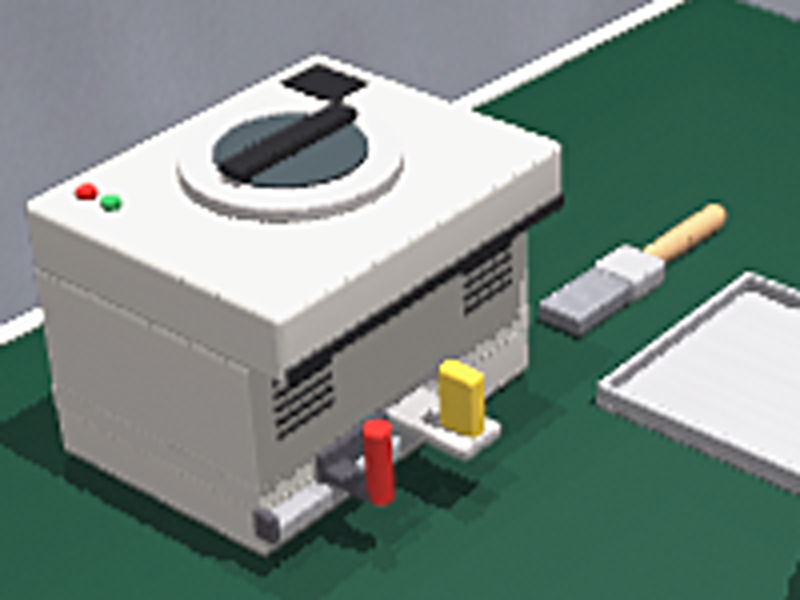

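View pics/top0c.png

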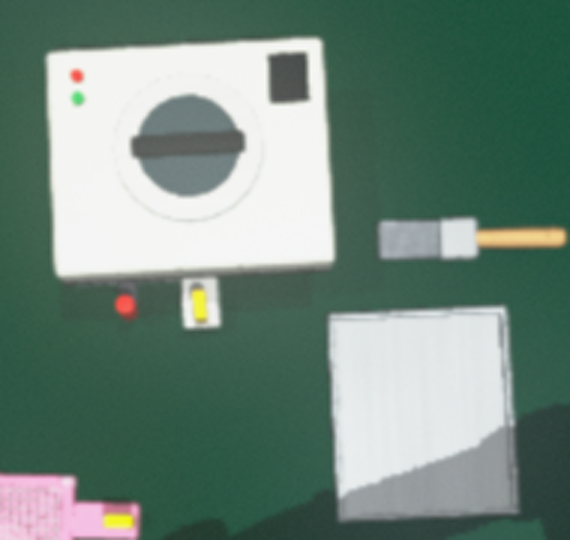

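```bash
python3 - <<'E'
from h import *
im=cv2.imread("pics/top0.png")[:,:,::-1];H=hsv(im)
m=((H[...,1]<60)&(H[...,2]>120)).astype(np.uint8)
def fit(pts):
    v=cv2.fitLine(np.float32(pts),cv2.DIST_HUBER,0,.01,.01).ravel();return v
# front edge: last white row per column in 222..262, 275..308 ; back edge first
e=lambda cols,f:[(c,f(np.where(m[90:182,c])[0])+90) for c in cols]
fr=e([*range(222,258),*range(276,308)],max);bk=e(range(222,305),min)
L=[(np.where(m[r,205:262])[0].min()+205,r) for r in range(103,172)]
R=[(np.where(m[r,270:325])[0].max()+270,r) for r in range(103,172)]
for nm,p in(("front",fr),("back",bk),("left",L),("right",R)):
    P=plane("top",np.array(p),225)[:,:2];v=fit(P);
    print(nm,v.round(3),"ang",np.degrees(np.arctan2(v[1],v[0])).round(2))
print("handle top",plane("top",[266.07,186.21],98),"post top",plane("top",[241.38,186.41],96))
print("side handle",plane("side",[244.92,209.61],78),"post",plane("side",[224.42,224.82],70))
# handle long extents in zoomed yellow
y=(H[...,0]>18)&(H[...,0]<36)&(H[...,1]>100)
for c,s,l in blobs(y[170:200,255:280],5):
    ys,xs=np.where(l); print(c+[255,170],s,fit(plane("top",np.c_[xs+255,ys+170],98)[:,:2]))
# tray
t=max(blobs((m[:,300:390])>0,800),key=lambda b:b[1][4]); print(t[1])
E
```

```text
front [ 7.00000e-02 -9.98000e-01  5.80626e+02 -5.10180e+01] ang -86.0
back [ 6.90000e-02 -9.98000e-01  8.02429e+02 -4.43390e+01] ang -86.02
left [9.98000e-01 6.60000e-02 6.89548e+02 8.70760e+01] ang 3.8
right [ 9.98000e-01  6.70000e-02  7.05044e+02 -1.78509e+02] ang 3.87
handle top [[568.5853554  -53.46504842  98.        ]] post top [[567.03291805  22.38691902  96.        ]]
side handle [[568.59605843 -53.2243784   78.        ]] post [[569.45435862  20.14450414  70.        ]]
[266.2        186.08888889] [ 9 11  5 11 45] [ 9.8532468e-01  1.7069054e-01  5.6920465e+02 -5.3923187e+01]
[   9  187   63   71 4171]
```

```bash
cat >> h.py <<'E'
YAW=np.radians(3.9)
cx,sx=np.cos(YAW),np.sin(YAW)
MX=np.array([cx,sx,0]);MY=np.array([-sx,cx,0]);MZ=np.array([0,0,1.])
def Rt(tilt,yaw=YAW):
    t=np.radians(tilt);a=np.array([np.cos(yaw),np.sin(yaw),0]);b=np.array([-np.sin(yaw),np.cos(yaw),0])
    z=a*np.sin(t)-MZ*np.cos(t);y=-b;x=np.cross(y,z);return np.c_[x,y,z]
def delta(p,R):
    s=state();Rc=Ro.from_rotvec(s["orientation"]).as_matrix()
    d=Rc.T@(np.array(p)-s["tcp_pos"]);w=np.degrees(Ro.from_matrix(Rc.T@R).as_rotvec())
    return d.round(1),w.round(1)
HANDLE=np.array([568.5,-53.4,84.]);POST=np.array([568.,21.3,82.])
E
python3 - <<'E'
from h import *
R=Rt(36)
print(delta(POST-110*R[:,2],R))
for uv in([239,258],[344.3,327.7]): print(plane("top",uv,55))
E
```

```text
(array([ 467.2, -360.8,   79.1]), array([-6.4, 35.7, 19.3]))
[[348.37979704  27.86158766  55.        ]]
[[ 141.51538879 -300.13084652   55.        ]]
```

Call:
{"api": "move_arm", "payload": {
  "plan": [110, 120, -90, 20, -2, 9, 5, 110, 234, -180, 40, -3, 18, 10, 110, 350, -270, 60, -5, 27, 15, 110, 467, -361, 79, -6.4, 35.7, 19.3, 110, 467, -361, 79, -6.4, 35.7, 19.3, 110, 467, -361, 79, -6.4, 35.7, 19.3, 110, 467, -361, 79, -6.4, 35.7, 19.3, 110, 467, -361, 79, -6.4, 35.7, 19.3, 110, 467, -361, 79, -6.4, 35.7, 19.3, 110, 467, -361, 79, -6.4, 35.7, 19.3, 110, 467, -361, 79, -6.4, 35.7, 19.3, 110, 467, -361, 79, -6.4, 35.7, 19.3, 110, 467, -361, 79, -6.4, 35.7, 19.3, 110, 467, -361, 79, -6.4, 35.7, 19.3, 110, 467, -361, 79, -6.4, 35.7, 19.3, 110, 467, -361, 79, -6.4, 35.7, 19.3]
}}

```text
clock: 2.1
tcp_pos: [503.4, 15.8, 171.3]
orientation: [-2.968, -0.1, -0.967]
force: [0.1, -0.3, 0.1]
gripper_width: 48.7
```

```bash
python3 - <<'E'
from h import *
R=Rt(36)
s=state();print(s["q"].round(2),s["gripper_width"],s["tcp_pos"])
print(delta(POST-110*R[:,2],R),delta(POST,R))
for n in("side","top"):
    im=camera(n);crop(im,130 if n=="side" else 200,100 if n=="side" else 90,260,195,3,f"pics/{n}1.png")
E
```

```text
[ 1.03 -0.02 -1.06  2.29 -0.14  0.23 -1.42] 48.71843942226139 [503.42295891  15.75899991 171.26882345]
(array([-0. , -1.1,  0.3]), array([ 0.1, -0.1,  0. ])) (array([ -0.2,  -1.4, 110.3]), array([ 0.1, -0.1,  0. ]))
```

View pics/side1.png

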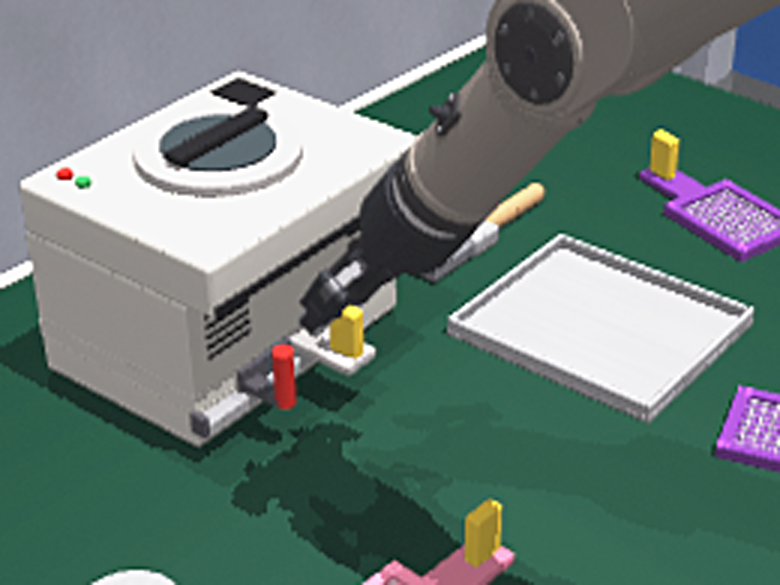

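View pics/top1.png

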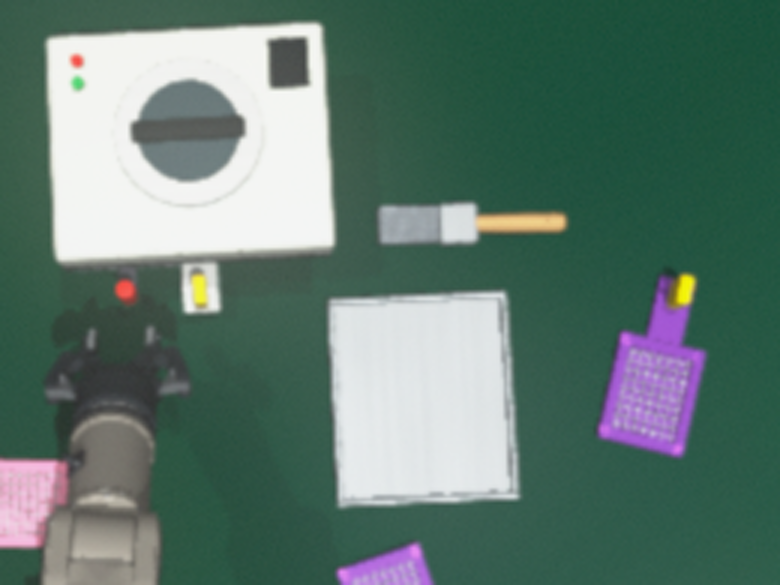

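Call:
{"api": "move_arm", "payload": {
  "plan": [110, 0, -1, 30, 0, 0, 0, 110, 0, -1, 60, 0, 0, 0, 110, 0, -1, 85, 0, 0, 0, 110, 0, -1, 85, 0, 0, 0]
}}

```text
clock: 2.7
tcp_pos: [533.6, 6.7, 127.8]
orientation: [-2.991, -0.078, -0.955]
force: [0.8, 0.1, 0.7]
gripper_width: 48.5
```

```bash
python3 - <<'E'
from h import *
R=Rt(36)
s=state();print(s["q"].round(2))
print(delta(POST,R))
for n in("side","top"):
    im=camera(n);crop(im,170 if n=="side" else 200,160 if n=="side" else 150,130,97,6,f"pics/{n}2.png")
E
```

```text
[ 0.75  0.2  -0.87  2.27  0.97  0.21 -2.49]
(array([  2.2, -13.6,  57.5]), array([ 1.4,  0.6, -0.5]))
```

View pics/side2.png

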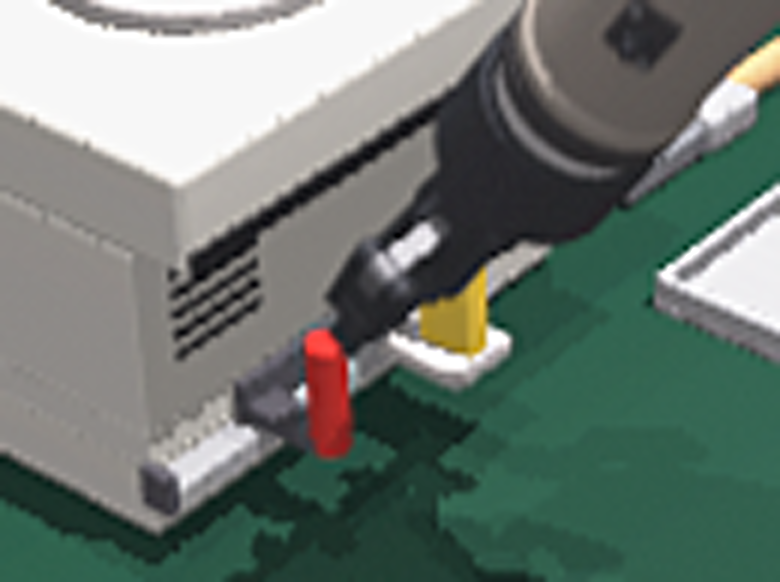

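View pics/top2.png

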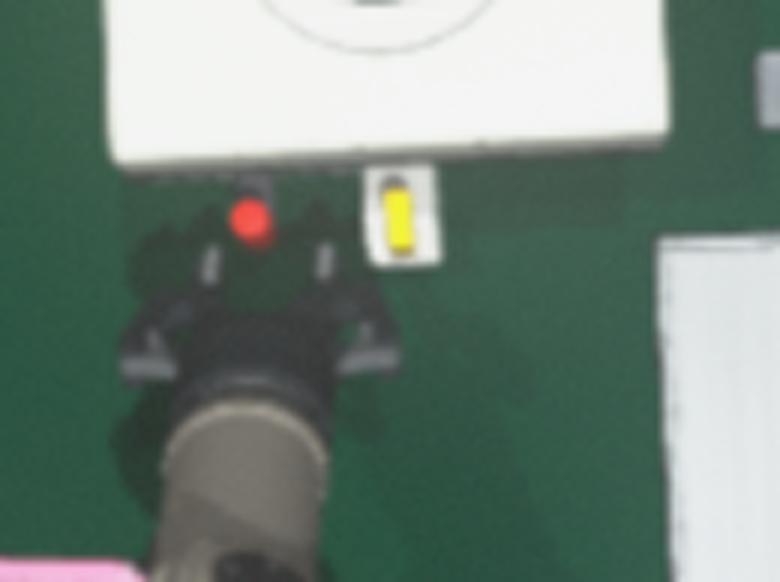

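```bash
cat > kin.py <<'E'
import numpy as np, itertools
from scipy.spatial.transform import Rotation as Ro
from scipy.optimize import least_squares
def fk(q,P,sg):
    h,a,b,L,e1,e2,y1,c7=P
    Z=lambda t:Ro.from_euler('z',t);Y=lambda t:Ro.from_euler('y',t)
    s1,s3,s5,s7=sg
    R=Z(s1*q[0])*Y(q[1]);p=np.array([0,0,h])
    R=R*Z(s3*q[2]);p=p+R.apply([e1,y1,a])
    R=R*Y(q[3]);p=p+R.apply([-e1,0,0])
    R=R*Z(s5*q[4]);p=p+R.apply([e2,0,b])
    R=R*Y(q[5]);R=R*Z(s7*q[6]+c7);p=p+R.apply([0,0,L]);return p,R
E
python3 - <<'E'
from kin import *
from rig import state
s=state()
D=[([1.11231493,0.31173026,0.014013,1.51304983,-0.00438643,1.31917395,-0.02720583],[222.37697449,-502.30372255,249.22145898],[-3.07140185,-.649567749,9.33e-4]),
([1.03,-.02,-1.06,2.29,-.14,.23,-1.42],[503.42,15.76,171.27],[-2.968,-.1,-.967]),
(s["q"],s["tcp_pos"],s["orientation"])]
best=[]
for sg in itertools.product([1,-1],repeat=4):
  for c in(0,1.57,-1.57,3.1):
    def f(P):
        r=[]
        for q,p,o in D:
            pp,R=fk(q,P,sg);r+=list((pp-p)/100)+list((R.inv()*Ro.from_rotvec(o)).as_rotvec())
        return r
    o=least_squares(f,[300,400,400,200,0,0,0,c]);best.append((o.cost,sg,o.x.round(2)))
best.sort(key=lambda b:b[0])
for b in best[:4]:print(b)
print(s["q"])
E
```

```text
(np.float64(0.0017746061290019022), (-1, -1, -1, -1), array([256.04, 583.64, 450.69, 426.1 , -57.73, -16.1 , -12.9 ,   1.57]))
(np.float64(0.001774606129002), (-1, -1, -1, -1), array([256.04, 583.64, 450.69, 426.1 , -57.73, -16.1 , -12.9 ,   1.57]))
(np.float64(0.0017746061290021074), (-1, -1, -1, -1), array([256.04, 583.64, 450.69, 426.1 , -57.73, -16.1 , -12.9 ,   1.57]))
(np.float64(0.0017746061290022984), (-1, -1, -1, -1), array([256.04, 583.64, 450.69, 426.1 , -57.73, -16.1 , -12.9 ,   1.57]))
[ 0.75240409  0.19651276 -0.87391194  2.27203456  0.9643717   0.20624159
 -2.4795356 ]
```

```bash
python3 - <<'E'
from h import *
import json
s=state()
json.dump([[list(map(float,s[k])) for k in("q","tcp_pos","orientation")]],open("D.json","w"))
R=Rt(30);print(delta(POST-90*R[:,2],R))
E
```

```text
(array([ 11.5, -10.7, -32.5]), array([ 1.2, -5.3, -0.4]))
```

Call:
{"api": "move_arm", "payload": {
  "plan": [110, 4, -4, -11, 0, -2, 0, 110, 8, -8, -22, 1, -4, 0, 110, 11.5, -10.7, -32.5, 1.2, -5.3, 0, 110, 11.5, -10.7, -32.5, 1.2, -5.3, 0, 110, 11.5, -10.7, -32.5, 1.2, -5.3, 0, 110, 11.5, -10.7, -32.5, 1.2, -5.3, 0]
}}

```text
clock: 3.55
tcp_pos: [522.3, 17.7, 160.4]
orientation: [-3.015, -0.089, -0.808]
force: [-0.6, 0.8, -0.6]
gripper_width: 48.6
```

```bash
cat > fit.py <<'E'
from kin import *
from rig import state
import json
D=json.load(open("D.json"));s=state();D.append([list(map(float,s[k])) for k in("q","tcp_pos","orientation")]);json.dump(D,open("D.json","w"))
D=D+[([1.11231493,0.31173026,0.014013,1.51304983,-0.00438643,1.31917395,-0.02720583],[222.37697449,-502.30372255,249.22145898],[-3.07140185,-.649567749,9.33e-4])]
def f(P):
    r=[]
    for q,p,o in D:
        pp,R=fk(q,P,(-1,)*4);r+=list((pp-p)/100)+list((R.inv()*Ro.from_rotvec(o)).as_rotvec())
    return r
o=least_squares(f,[300,400,400,200,0,0,0,1.57]);print(o.cost,o.x.round(2));print(np.reshape(f(o.x),(-1,6)).round(4));print(np.round(s["q"],2))
E
python3 fit.py; python3 -c "
from h import *
R=Rt(30);print(delta(POST-90*R[:,2],R))"
```

```text
0.002811524955420408 [197.46 423.68 390.59 267.71  34.45   6.21 -13.01   1.57]
[[-0.0155 -0.0087 -0.0339  0.      0.      0.    ]
 [ 0.0299 -0.0255  0.0089 -0.      0.      0.    ]
 [ 0.0278  0.0337  0.0249 -0.      0.     -0.    ]]
[ 1.07  0.2  -1.23  2.17  0.52  0.42 -2.04]
(array([ 0.5, -0.5,  0.8]), array([ 0.1, -0. , -0.5]))
```

```bash
python3 -c "
from h import *
R=Rt(30);print(delta(POST-[3,0,0],R), delta(POST-30*R[:,2],R))"
```

```text
(array([-2.1, -0.8, 89.3]), array([ 0.1, -0. , -0.5])) (array([ 0.5, -0.5, 60.8]), array([ 0.1, -0. , -0.5]))
```

Call:
{"api": "move_arm", "payload": {
  "plan": [110, 0, 0, 20, 0, 0, 0, 110, 0, 0, 40, 0, 0, 0, 110, -1, 0, 60, 0, 0, 0, 110, -1, 0, 60, 0, 0, 0]
}}

```text
clock: 4.05
tcp_pos: [551.1, 20.4, 106.9]
orientation: [-3.015, -0.091, -0.804]
force: [-0.2, -0.6, -0.1]
gripper_width: 48.4
```

```bash
python3 fit.py;python3 - <<'E'
from h import *
R=Rt(30)
print(delta(POST-[3,0,0],R))
for n in("side","top"):
    im=camera(n);crop(im,170 if n=="side" else 200,160 if n=="side" else 150,130,97,6,f"pics/{n}3.png")
E
```

```text
0.00314446733235402 [202.77 440.75 395.86 283.86  25.43   3.99 -12.68   1.57]
[[-0.012  -0.0079 -0.0211  0.      0.      0.    ]
 [ 0.0308 -0.0349  0.0111 -0.      0.      0.    ]
 [-0.0054  0.0064 -0.0175 -0.     -0.      0.    ]
 [ 0.0312  0.0354  0.0274 -0.      0.     -0.    ]]
[ 0.69  0.31 -0.87  2.17  0.85  0.34 -2.35]
(array([-0.3,  0.1, 28.5]), array([ 0. ,  0.1, -0.4]))
```

View pics/side3.png

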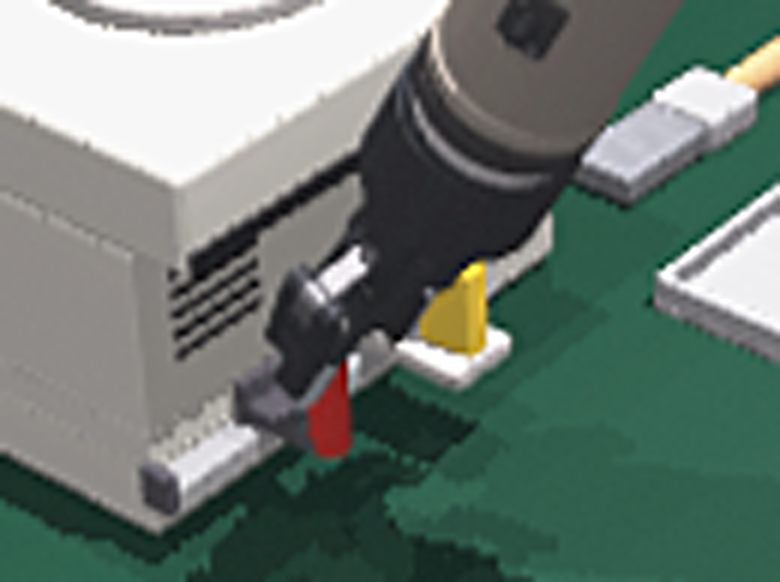

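View pics/top3.png

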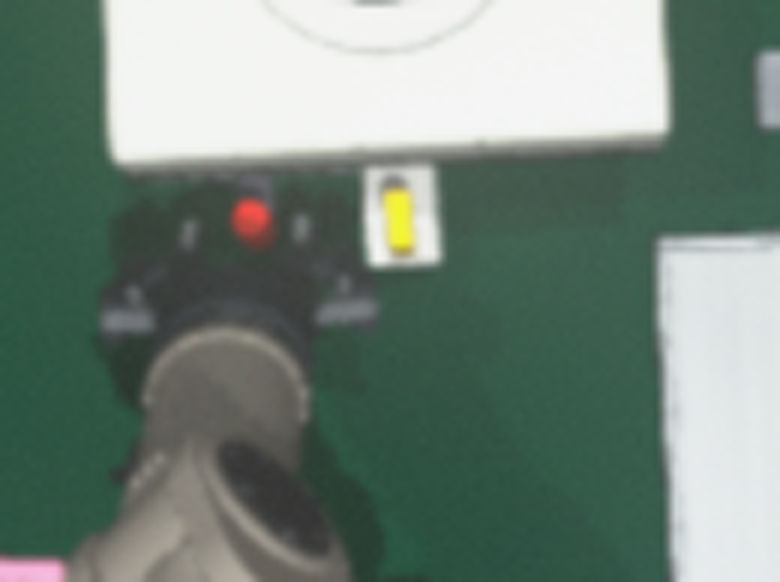

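Call:
{"api": "move_arm", "payload": {
  "plan": [110, 0, 0, 14, 0, 0, 0, 110, 0, 0, 28, 0, 0, 0, 110, 0, 0, 28, 0, 0, 0, 255, 0, 0, 28, 0, 0, 0, 255, 0, 0, 28, 0, 0, 0, 255, 0, 0, 28, 0, 0, 0, 255, 0, 0, 28, 0, 0, 0, 255, 0, 0, 28, 0, 0, 0]
}}

```text
clock: 5.15
tcp_pos: [566.3, 20.6, 85.5]
orientation: [-3.015, -0.089, -0.812]
force: [-3.3, 0.1, 4.9]
gripper_width: 16.3
```

```bash
python3 fit.py;python3 - <<'E'
from h import *
print(state()["tcp_pos"],state()["force"],state()["wrist_torque"]);R=Ro.from_rotvec(state()["orientation"]).as_matrix();print((R.T@MY).round(3))
for n in("side","top"):
    im=camera(n);crop(im,170 if n=="side" else 200,160 if n=="side" else 150,130,97,6,f"pics/{n}4.png")
E
```

```text
0.003612804355821267 [216.76 462.97 406.31 308.9   10.96   1.67 -12.17   1.57]
[[-0.0096 -0.0064 -0.0098  0.      0.      0.    ]
 [ 0.0326 -0.0423  0.0051 -0.      0.      0.    ]
 [ 0.0033 -0.001  -0.0094 -0.     -0.      0.    ]
 [-0.0135  0.0087 -0.0148 -0.      0.      0.    ]
 [ 0.0363  0.0373  0.029  -0.      0.     -0.    ]]
[ 0.57  0.36 -0.74  2.16  0.99  0.3  -2.49]
[566.30891856  20.60272241  85.47769093] [-3.31721892  0.12565664  4.86407636] [-0.07398103  0.70722178  0.00974838]
[-0.009 -1.    -0.002]
```

View pics/side4.png

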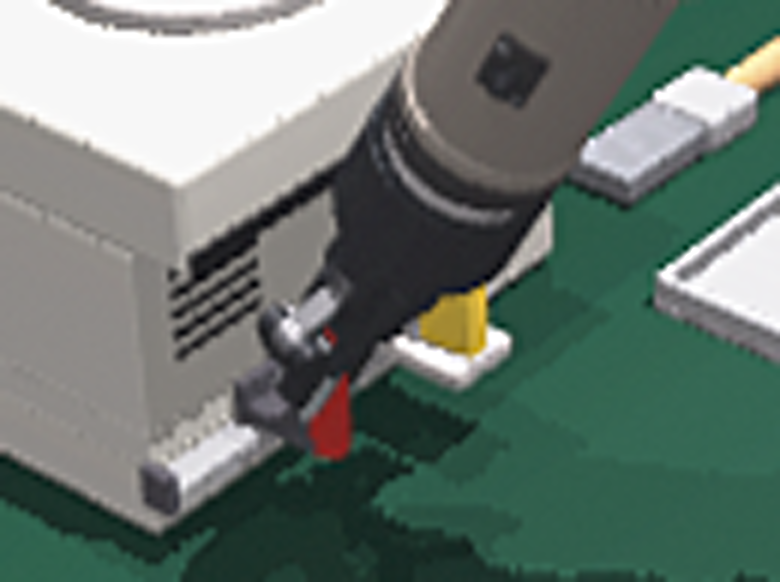

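Call:
{"api": "move_arm", "payload": {
  "plan": [255, 0, -5, 0, 0, 0, 0, 255, 0, -10, 0, 0, 0, 0, 255, 0, -15, 0, 0, 0, 0, 255, 0, -20, 0, 0, 0, 0, 255, 0, -25, 0, 0, 0, 0, 255, 0, -30, 0, 0, 0, 0, 255, 0, -35, 0, 0, 0, 0, 255, 0, -40, 0, 0, 0, 0, 255, 0, -44, 0, 0, 0, 0, 255, 0, -47, 0, 0, 0, 0, 255, 0, -47, 0, 0, 0, 0]
}}

```text
clock: 6.62
tcp_pos: [563.1, 67.3, 85.5]
orientation: [-3.016, -0.089, -0.811]
force: [-4.2, -1.2, 6.7]
gripper_width: 16.4
```

```bash
python3 fit.py;python3 - <<'E'
from h import *
print(state()["tcp_pos"],state()["force"])
E
```

```text
0.0040190731967992225 [232.86 478.13 416.48 329.6   -1.13   0.97 -11.94   1.57]
[[-0.0081 -0.0096 -0.005   0.      0.      0.    ]
 [ 0.0351 -0.0465 -0.0059 -0.      0.      0.    ]
 [ 0.0066 -0.0069 -0.0074 -0.      0.      0.    ]
 [-0.0071  0.0033 -0.0065 -0.      0.      0.    ]
 [-0.0143  0.0146 -0.0039 -0.      0.      0.    ]
 [ 0.0388  0.0376  0.0286 -0.      0.     -0.    ]]
[ 0.41  0.35 -0.69  2.16  1.05  0.33 -2.66]
[563.12275953  67.25448635  85.45192339] [-4.22992051 -1.19572084  6.74020549]
```

Call:
{"api": "move_arm", "payload": {
  "plan": [255, 0, -1.5, 0, 0, 0, 0, 255, 0, -3, 0, 0, 0, 0, 255, 0, -4.5, 0, 0, 0, 0, 255, 0, -5, 0, 0, 0, 0, 255, 0, -5, 0, 0, 0, 0]
}}

```text
clock: 7.25
tcp_pos: [563.0, 69.1, 85.4]
orientation: [-3.021, -0.083, -0.812]
force: [-5.3, -5.1, 8.4]
gripper_width: 16.4
```

Call:
{"api": "move_arm", "payload": {
  "plan": [255, 0, -2, 0, 0, 0, 0, 255, 0, -4, 0, 0, 0, 0, 255, 0, -4, 0, 0, 0, 0]
}}

```text
clock: 7.62
tcp_pos: [563.0, 69.2, 85.3]
orientation: [-3.027, -0.077, -0.812]
force: [-6.4, -10.0, 10.9]
gripper_width: 16.4
```

```bash
python3 - <<'E'
from h import *
print(state()["tcp_pos"],state()["force"])
for n in("side","top"):
    im=camera(n);crop(im,170 if n=="side" else 200,160 if n=="side" else 150,130,97,6,f"pics/{n}5.png")
E
```

```text
[563.00188606  69.21975646  85.31345052] [ -6.36160653 -10.02537877  10.86722816]
```

View pics/side5.png

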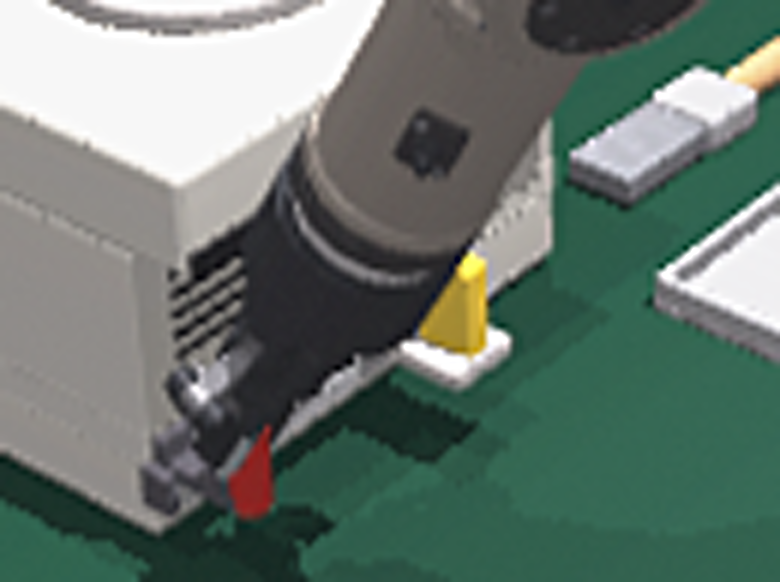

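Call:
{"api": "move_arm", "payload": {
  "plan": [255, 0, 3, 0, 0, 0, 0, 255, 0, 6, 0, 0, 0, 0, 255, 0, 6, 0, 0, 0, 0, 110, 0, 6, 0, 0, 0, 0, 110, 0, 6, 0, 0, 0, 0, 110, 0, 6, 0, 0, 0, 0, 110, 0, 6, -20, 0, 0, 0, 110, 0, 6, -50, 0, 0, 0, 110, 0, 6, -80, 0, 0, 0, 110, 0, 6, -100, 0, 0, 0, 110, 0, 6, -100, 0, 0, 0]
}}

```text
clock: 9.1
tcp_pos: [513.8, 66.7, 172.3]
orientation: [-3.015, -0.086, -0.814]
force: [-0.6, -0.5, 0.8]
gripper_width: 48.3
```

```bash
python3 fit.py;python3 - <<'E'
from h import *
print(state()["tcp_pos"],state()["force"])
R=Rt(30);print(delta(HANDLE-[3,0,0]-100*R[:,2],R))
for n in("side","top"):
    im=camera(n);cv2.imwrite(f"pics/{n}6f.png",im[:,:,::-1]);crop(im,170 if n=="side" else 200,160 if n=="side" else 150,130,97,6,f"pics/{n}6.png")
    H=hsv(im)
    red=((H[...,0]<6)|(H[...,0]>174))&(H[...,1]>150)&(H[...,2]>60)
    yel=(H[...,0]>20)&(H[...,0]<33)&(H[...,1]>150)&(H[...,2]>90)
    for nm,mk in(("y",yel),("r",red)):
        for c,s,l in blobs(mk,6): print(n,nm,c.round(2),s,plane(n,c,96 if n=="top" else 70))
E
```

```text
0.004399910722497324 [222.84 476.37 412.06 321.92   3.12   1.44 -11.13   1.57]
[[-0.013  -0.0079 -0.0055  0.      0.      0.    ]
 [ 0.0269 -0.0456 -0.002  -0.      0.      0.    ]
 [ 0.0043 -0.0073 -0.0075 -0.      0.      0.    ]
 [-0.0078  0.0029 -0.0089 -0.      0.      0.    ]
 [-0.0154  0.019  -0.0062  0.     -0.      0.    ]
 [ 0.0169 -0.0133  0.007   0.     -0.      0.    ]
 [ 0.0471  0.0393  0.0232 -0.      0.     -0.    ]]
[ 0.88  0.11 -1.13  2.17  0.44  0.44 -2.09]
[513.7928542   66.67757865 172.32322189] [-0.63810783 -0.49041562  0.7762624 ]
(array([ -5.3, 123.4,  -1.4]), array([ 0.2, -0.2, -0.6]))
side y [350.89 151.82] [347 144   9  16 103] [[ 545.31643366 -500.34492497   70.        ]]
side y [244.99 210.36] [240 202  11  17 157] [[574.17983981 -58.96596809  70.        ]]
side y [290.48 276.92] [285 266  12  23 210] [[323.1935645   58.69177967  70.        ]]
side r [151.19 157.69] [149 156   5   4  16] [[977.62583615 -71.60176678  70.        ]]
side r [210.82 234.32] [207 224   8  22 145] [[566.7120683   69.08409513  70.        ]]
top y [426.98 186.38] [423 181   9  11  60] [[ 576.23971809 -545.30813096   96.        ]]
top y [266.07 186.21] [265 182   3  10  28] [[568.85656313 -53.38673804  96.        ]]
top y [238.87 258.49] [234 257  11   4  39] [[346.62942692  24.55974376  96.        ]]
top y [344.26 327.71] [342 323   6  10  38] [[ 146.28801403 -295.6218087    96.        ]]
top r [225.47 187.34] [223 185   6   6  32] [[563.35662767  71.18729382  96.        ]]
```

View pics/side6.png

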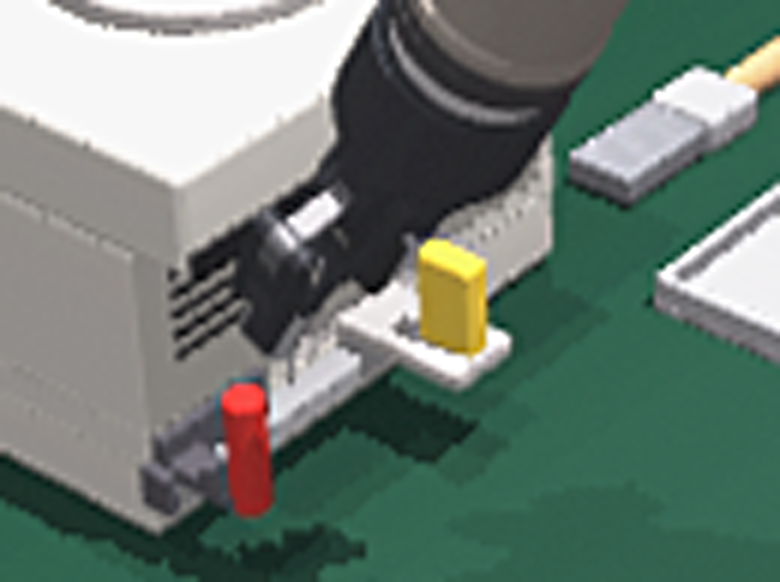

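```bash
cat > ik.py <<'E'
from h import *
from kin import fk
P=[222.84,476.37,412.06,321.92,3.12,1.44,-11.13,np.pi/2];sg=(-1,)*4
lo=np.array([-2.7,-.3,-1.27,.12,-1.44,.2,-3.05]);hi=np.array([2.7,1.91,1.3,2.57,4.58,2.03,3.05])
from scipy.optimize import least_squares
def ik(p,R,q0,reg=.02):
    Rr=Ro.from_matrix(R)
    def f(q):
        pp,r=fk(q,P,sg);return np.r_[(pp-p)/100,(r.inv()*Rr).as_rotvec(),reg*(q-q0)]
    o=least_squares(f,np.clip(q0,lo+1e-3,hi-1e-3),bounds=(lo,hi));e=f(o.x);return o.x,np.linalg.norm(e[:3])*100,np.degrees(np.linalg.norm(e[3:6]))
E
python3 - <<'E'
from ik import *
q=np.array(state()["q"])
for tilt in(25,30,35):
    R=Rt(tilt);print(tilt)
    qq=q.copy()
    for path in [HANDLE-100*R[:,2],HANDLE-50*R[:,2],HANDLE]+[HANDLE-d*MX for d in(40,80,120,150)]+[HANDLE-150*MX+[0,0,20],np.array([430,-180,104]),np.array([394.5,-294.5,90]),np.array([394.5,-294.5,45])]:
        qq,e,a=ik(path,R,qq);print(path.round(),qq.round(2),round(e,1),round(a,1))
E
```

```text
25
[526. -56. 175.] [ 1.22  0.25 -1.24  2.06  0.35  0.58 -1.71] 0.0 0.0
[547. -55. 129.] [ 0.99  0.35 -1.04  2.07  0.53  0.5  -1.88] 0.0 0.0
[568. -53.  84.] [ 0.81  0.43 -0.86  2.06  0.69  0.42 -2.02] 0.0 0.0
[529. -56.  84.] [ 0.9   0.37 -0.91  2.16  0.65  0.38 -1.99] 0.0 0.0
[489. -59.  84.] [ 1.03  0.3  -1.    2.25  0.59  0.33 -1.92] 0.0 0.0
[449. -62.  84.] [ 1.22  0.24 -1.15  2.34  0.5   0.3  -1.83] 0.0 0.0
[419. -64.  84.] [ 1.39  0.18 -1.27  2.41  0.29  0.27 -1.61] 0.1 0.0
[419. -64. 104.] [ 1.45  0.06 -1.27  2.38 -0.15  0.33 -1.18] 0.1 0.1
[ 430 -180  104] [ 1.52  0.25 -1.11  2.25  0.01  0.39 -1.04] 0.0 0.0
[ 394. -294.   90.] [ 1.71  0.41 -1.06  2.15  0.1   0.47 -0.84] 0.0 0.0
[ 394. -294.   45.] [ 1.59  0.48 -0.93  2.19  0.17  0.35 -0.87] 0.0 0.0
30
[519. -57. 171.] [ 1.31  0.18 -1.27  2.15  0.23  0.42 -1.59] 0.0 0.1
[544. -55. 127.] [ 0.97  0.28 -0.96  2.15  0.48  0.33 -1.82] 0.0 0.0
[568. -53.  84.] [ 0.71  0.37 -0.69  2.14  0.65  0.24 -1.99] 0.0 0.1
[529. -56.  84.] [ 0.81  0.31 -0.77  2.23  0.63  0.2  -1.96] 0.0 0.0
[489. -59.  84.] [ 1.06  0.28 -1.01  2.32  0.77  0.2 
[... 504 characters left out ...]
0.2
[540. -55. 125.] [ 1.04  0.27 -1.01  2.23  0.66  0.2  -2.  ] 0.1 0.4
[568. -53.  84.] [ 0.86  0.41 -0.87  2.2   1.32  0.2  -2.62] 0.1 0.3
[529. -56.  84.] [ 1.03  0.38 -1.02  2.3   1.49  0.2  -2.79] 0.0 0.1
[489. -59.  84.] [ 1.22  0.35 -1.19  2.39  1.6   0.2  -2.89] 0.0 0.0
[449. -62.  84.] [ 1.3   0.27 -1.27  2.48  1.71  0.2  -3.05] 2.7 3.0
[419. -64.  84.] [ 1.28  0.16 -1.27  2.53  1.64  0.2  -3.05] 6.2 7.2
[419. -64. 104.] [ 1.25  0.05 -1.27  2.53  1.54  0.2  -3.05] 9.3 10.9
[ 430 -180  104] [ 1.74  0.31 -1.27  2.36 -0.23  0.2  -0.73] 0.3 1.0
[ 394. -294.   90.] [ 1.89  0.49 -1.17  2.24 -0.1   0.3  -0.56] 0.0 0.0
[ 394. -294.   45.] [ 1.82  0.61 -1.1   2.27  0.21  0.2  -0.8 ] 0.1 0.4
```

```bash
python3 - <<'E'
from h import *
R=Rt(27);G=HANDLE-5*MX+[0,0,-1];print(delta(G-95*R[:,2],R))
E
```

```text
(array([ -1.4, 123.7,   2.5]), array([ 0.1, -3.1, -0.5]))
```

Call:
{"api": "move_arm", "payload": {
  "plan": [120, 0, 30, 0, 0, -1, 0, 120, 0, 62, 0, 0, -2, 0, 120, 0, 95, 1, 0, -3, 0, 120, -1.4, 123.7, 2.5, 0, -3.1, -0.5, 120, -1.4, 123.7, 2.5, 0, -3.1, -0.5, 120, -1.4, 123.7, 2.5, 0, -3.1, -0.5]
}}

```text
clock: 9.95
tcp_pos: [520.4, -54.7, 167.2]
orientation: [-3.037, -0.105, -0.727]
force: [-0.5, -0.6, -0.2]
gripper_width: 45.1
```

```bash
python3 - <<'E'
from h import *
R=Rt(27);G=HANDLE-5*MX+[0,0,-1];print(state()["q"].round(2),delta(G-95*R[:,2],R),delta(G,R))
E
```

```text
[ 1.2   0.21 -1.18  2.1   0.26  0.5  -1.62] (array([ 0.2,  2. , -0.4]), array([-0.1,  0.1,  0. ])) (array([ 0.3,  2.1, 94.6]), array([-0.1,  0.1,  0. ]))
```

Call:
{"api": "move_arm", "payload": {
  "plan": [120, 0, 2, 22, 0, 0, 0, 120, 0, 2, 44, 0, 0, 0, 120, 0, 2, 62, 0, 0, 0, 120, 0, 2, 62, 0, 0, 0]
}}

```text
clock: 10.45
tcp_pos: [548.2, -53.7, 111.5]
orientation: [-3.037, -0.109, -0.725]
force: [0.7, 0.8, 0.1]
gripper_width: 45.0
```

```bash
python3 - <<'E'
from h import *
R=Rt(27);G=HANDLE-5*MX+[0,0,-1];print(state()["q"].round(2),delta(G,R))
for n in("side","top"):
    im=camera(n);crop(im,170 if n=="side" else 200,160 if n=="side" else 150,130,97,6,f"pics/{n}7.png")
E
```

```text
[ 0.89  0.33 -0.9   2.11  0.52  0.39 -1.86] (array([ 0.8,  1.1, 32.3]), array([-0.1,  0.1,  0.2]))
```

View pics/side7.png

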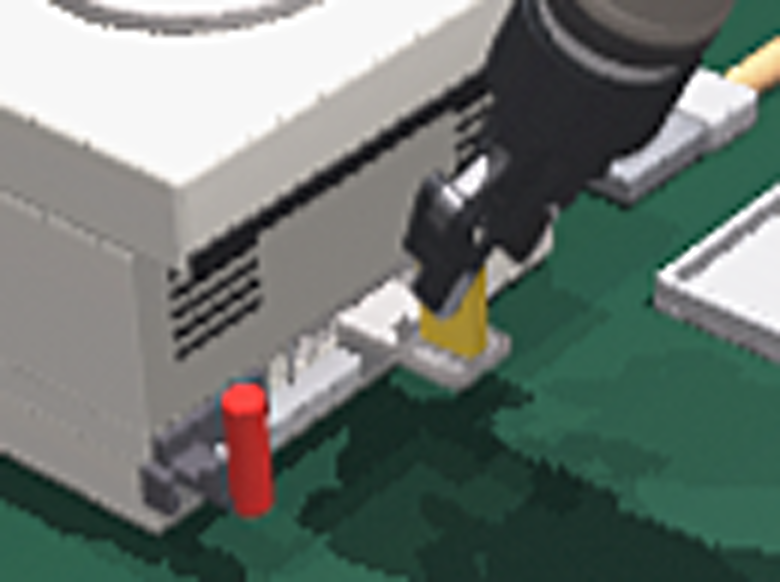

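View pics/top7.png

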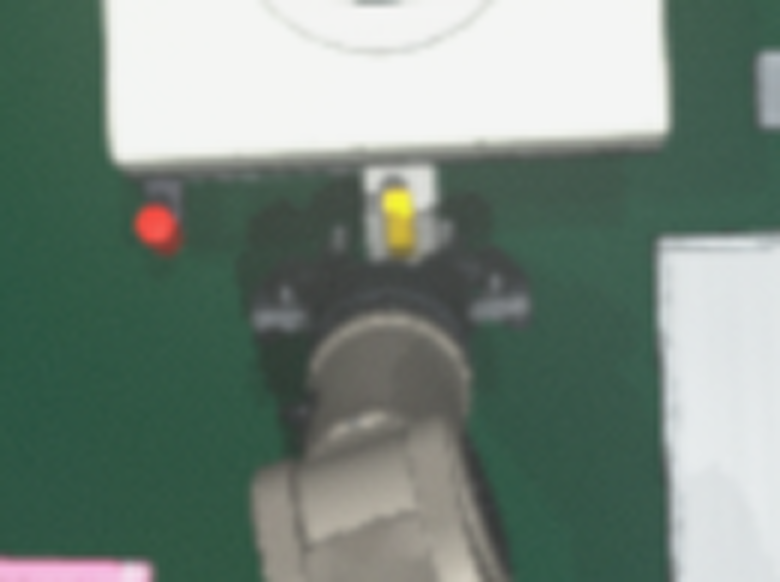

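Call:
{"api": "move_arm", "payload": {
  "plan": [120, 0.5, 1.5, 16, 0, 0, 0, 120, 0.8, 1.8, 32, 0, 0, 0, 120, 0.8, 1.8, 32, 0, 0, 0, 190, 0.8, 1.8, 32, 0, 0, 0, 255, 0.8, 1.8, 32, 0, 0, 0, 255, 0.8, 1.8, 32, 0, 0, 0, 255, 0.8, 1.8, 32, 0, 0, 0, 255, 0.8, 1.8, 32, 0, 0, 0]
}}

```text
clock: 11.55
tcp_pos: [564.4, -57.0, 85.5]
orientation: [-3.039, -0.103, -0.731]
force: [-4.3, -0.3, 7.7]
gripper_width: 13.1
```

```bash
python3 - <<'E'
from h import *
R=Rt(27);G=HANDLE-5*MX+[0,0,-1];s=state();print(s["q"].round(2),delta(G,R),s["wrist_torque"])
print(delta(s["tcp_pos"]-55*MX,Ro.from_rotvec(s["orientation"]).as_matrix()))
for n in("side","top"):
    im=camera(n);crop(im,170 if n=="side" else 200,160 if n=="side" else 150,130,97,6,f"pics/{n}8.png")
E
```

```text
[ 0.77  0.39 -0.77  2.1   0.62  0.33 -1.95] (array([-1.8, -3.3,  1.9]), array([ 0.1, -0.1,  0. ])) [0.18898885 0.56643434 0.12082334]
(array([-49.,   0., -25.]), array([0., 0., 0.]))
```

View pics/side8.png

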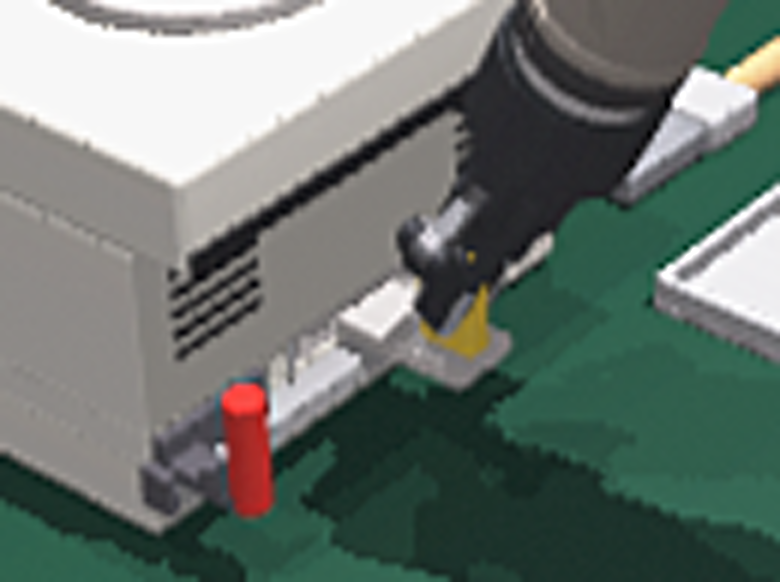

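Call:
{"api": "move_arm", "payload": {
  "plan": [255, 0, 0, -2, 0, 0, 0, 255, 0, 0, -2, 0, 0, 0]
}}

```text
clock: 11.9
tcp_pos: [562.6, -57.4, 85.9]
orientation: [-3.039, -0.102, -0.727]
force: [-1.1, -0.2, -2.1]
gripper_width: 13.0
```

Call:
{"api": "move_arm", "payload": {
  "plan": [255, -4.5, 0, -2.3, 0, 0, 0, 255, -8.9, 0, -4.5, 0, 0, 0, 255, -13.4, 0, -6.8, 0, 0, 0, 255, -17.8, 0, -9.1, 0, 0, 0]
}}

```text
clock: 12.4
tcp_pos: [542.7, -58.5, 86.1]
orientation: [-3.039, -0.102, -0.728]
force: [-0.2, -0.2, -1.5]
gripper_width: 13.3
```

```bash
python3 - <<'E'
from h import *
s=state();print(s["q"].round(2),s["wrist_torque"],s["tcp_pos"],s["force"])
d=s["tcp_pos"]-[562.6,-57.4,85.9];print(d@MX,d@MY,d[2])
print(delta(s["tcp_pos"]-35*MX,Ro.from_rotvec(s["orientation"]).as_matrix()))
E
```

```text
[ 0.82  0.36 -0.81  2.15  0.6   0.32 -1.92] [-0.05178745  0.71331907  0.0069436 ] [542.65529506 -58.54546573  86.13292993] [-0.18168293 -0.15845718 -1.50482806]
-19.976427751845755 0.2137317559897538 0.2329299341821809
(array([-31.2,   0. , -15.9]), array([0., 0., 0.]))
```

Call:
{"api": "move_arm", "payload": {
  "plan": [255, -4.5, 0, -2.3, 0, 0, 0, 255, -8.9, 0, -4.5, 0, 0, 0, 255, -13.4, 0, -6.8, 0, 0, 0, 255, -17.8, 0, -9.1, 0, 0, 0, 255, -22.3, 0, -11.4, 0, 0, 0, 255, -26.7, 0, -13.6, 0, 0, 0, 255, -31.2, 0, -15.9, 0, 0, 0, 255, -35.6, 0, -18.2, 0, 0, 0, 255, -35.6, 0, -18.2, 0, 0, 0]
}}

```text
clock: 13.52
tcp_pos: [503.0, -61.3, 86.3]
orientation: [-3.039, -0.102, -0.729]
force: [0.3, -0.5, -2.2]
gripper_width: 13.0
```

```bash
python3 - <<'E'
from ik import *
s=state();print(s["q"].round(2),s["wrist_torque"],s["tcp_pos"],s["force"])
d=s["tcp_pos"]-[562.6,-57.4,85.9];print(d@MX,d@MY,d[2])
q=s["q"];R0=Ro.from_rotvec(s["orientation"]).as_matrix();p=s["tcp_pos"]
for x in [p-[0,0,0],p-30*MX,p-50*MX,p-70*MX,p-75*MX+[0,0,20],np.array([420,-170,110]),np.array([394.5,-294.5,90]),np.array([394.5,-294.5,45])]:
    q,e,a=ik(x,R0,q);print(q.round(2),e.round(1),a.round(1))
print("regrasp");q=s["q"];R=Rt(10)
for x in [p-60*R0[:,2],p-60*R[:,2],p,p-30*MX,p-50*MX,p-70*MX,p-75*MX+[0,0,20],np.array([420,-170,110]),np.array([394.5,-294.5,90]),np.array([394.5,-294.5,45])]:
    q,e,a=ik(x,R,q);print(q.round(2),e.round(1),a.round(1))
E
```

```text
[ 0.95  0.3  -0.9   2.24  0.54  0.28 -1.86] [-0.01457856  0.83274468  0.01240446] [502.99991394 -61.26152212  86.3331524 ] [ 0.25672276 -0.45543599 -2.19023013]
-59.7247114284953 0.20113726672887688 0.43315239661090743
[ 0.94  0.29 -0.9   2.24  0.54  0.28 -1.87] 0.0 0.0
[ 1.07  0.25 -1.    2.31  0.48  0.25 -1.8 ] 0.0 0.0
[ 1.19  0.22 -1.09  2.36  0.42  0.24 -1.74] 0.0 0.0
[ 1.34  0.2  -1.23  2.4   0.36  0.23 -1.67] 0.0 0.0
[ 1.45  0.08 -1.27  2.38 -0.15  0.28 -1.17] 0.1 0.1
[ 1.68  0.22 -1.25  2.3  -0.08  0.36 -0.96] 0.0 0.0
[ 1.75  0.42 -1.09  2.17  0.08  0.43 -0.8 ] 0.0 0.0
[ 1.63  0.49 -0.96  2.21  0.14  0.31 -0.83] 0.0 0.0
regrasp
[ 1.    0.29 -1.02  2.    0.31  0.83 -1.68] 0.0 0.0
[ 0.96  0.32 -1.01  1.96  0.34  0.86 -1.71] 0.0 0.0
[ 0.84  0.42 -0.91  2.    0.47  0.74 -1.82] 0.0 0.0
[ 0.91  0.36 -0.94  2.07  0.43  0.71 -1.78] 0.0 0.0
[ 0.96  0.33 -0.96  2.12  0.4   0.69 -1.75] 0.0 0.0
[ 1.01  0.29 -0.99  2.17  0.35  0.67 -1.71] 0.0 0.0
[ 1.07  0.23 -1.04  2.16  0.28  0.71 -1.63] 0.0 0.0
[ 1.29  0.29 -1.02  2.09  0.27  0.75 -1.38] 0.0 0.0
[ 1.45  0.43 -0.95  2.    0.35  0.77 -1.17] 0.0 0.0
[ 1.38  0.49 -0.87  2.04  0.43  0.67 -1.23] 0.0 0.0
```

Call:
{"api": "move_arm", "payload": {
  "plan": [120, 0, 0, 0, 0, 0, 0, 120, 0, 0, 0, 0, 0, 0, 120, 0, 0, 0, 0, 0, 0, 120, 0, 0, -20, 0, 0, 0, 120, 0, 0, -45, 0, 0, 0, 120, 0, 0, -65, 0, 0, 0, 120, 0, 0, -65, 0, 0, 0]
}}

```text
clock: 14.4
tcp_pos: [474.4, -65.6, 145.2]
orientation: [-3.042, -0.095, -0.733]
force: [-0.3, 0.4, 0.2]
gripper_width: 45.3
```

```bash
python3 - <<'E'
from h import *
R=Rt(10);G=np.array([503.,-61.3,85])+3*MX;print(state()["q"].round(2),delta(G-65*R[:,2],R))
for n in("side","top"):
    im=camera(n);crop(im,170 if n=="side" else 200,150,160,120,5,f"pics/{n}9.png")
    H=hsv(im)
    yel=(H[...,0]>20)&(H[...,0]<33)&(H[...,1]>150)&(H[...,2]>90)
    for c,s,l in blobs(yel,6): print(n,c.round(2),s,plane(n,c,98 if n=="top" else 78))
E
```

```text
[ 1.4   0.13 -1.27  2.23  0.05  0.41 -1.39] (array([20. , -2.5,  5.9]), array([  0.3, -17.1,  -0.3]))
side [350.9 151.3] [347 143   9  17 113] [[ 539.40681652 -490.57200344   78.        ]]
side [264.68 219.93] [259 210  12  20 188] [[500.36534998 -53.37837642  78.        ]]
side [290.54 277.18] [285 266  12  23 200] [[317.06500918  66.09393308  78.        ]]
top [426.89 186.37] [423 181   9  11  62] [[ 575.97966066 -544.49458083   98.        ]]
top [267.76 206.93] [266 203   4   9  29] [[504.87194786 -59.91428279  98.        ]]
top [239.  258.5] [235 257   9   4  36] [[346.58611281  23.99184991  98.        ]]
top [344.26 327.71] [342 323   6  10  38] [[ 146.5224773  -295.40734006   98.        ]]
```

View pics/side9.png

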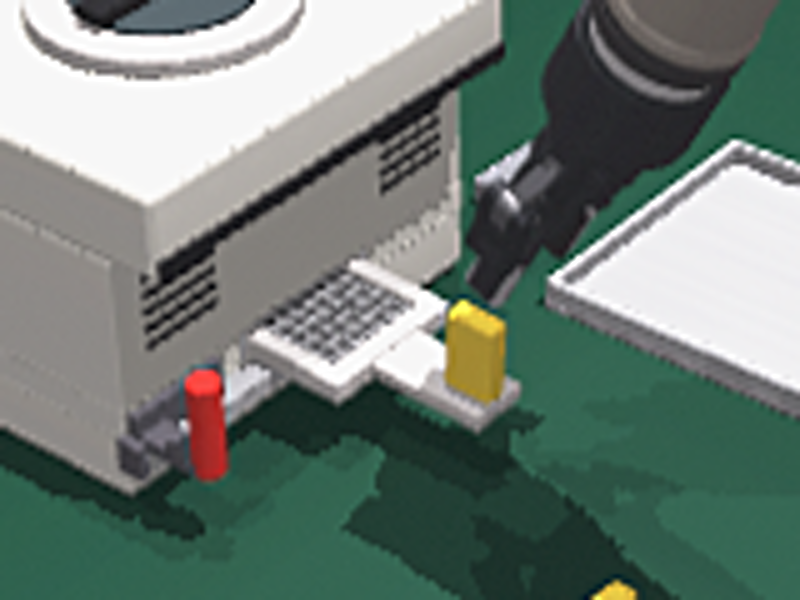

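View pics/top9.png

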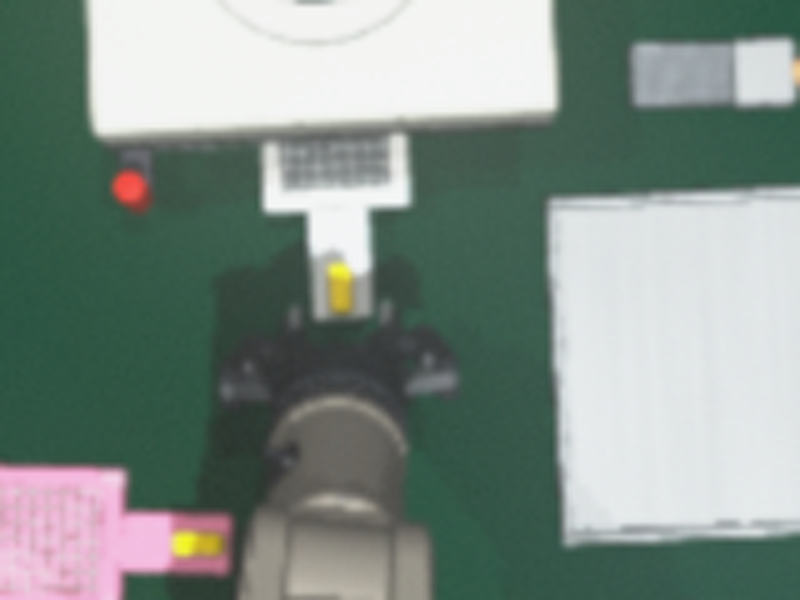

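Call:
{"api": "move_arm", "payload": {
  "plan": [120, 7, -2, 0, 0, -6, 0, 120, 14, -2.5, 2, 0, -12, 0, 120, 20, -2.5, 6, 0, -17, 0, 120, 20, -2.5, 6, 0, -17, 0, 120, 20, -2.5, 6, 0, -17, 0, 120, 20, -2.5, 6, 0, -17, 0]
}}

```text
clock: 15.25
tcp_pos: [492.9, -59.3, 147.3]
orientation: [-3.124, -0.106, -0.271]
force: [-0.5, -0.6, 0.2]
gripper_width: 45.0
```

```bash
python3 - <<'E'
from h import *
R=Rt(10);G=np.array([505.5,-60.5,84.5]);print(state()["q"].round(2),delta(G,R))
E
```

```text
[ 0.94  0.33 -1.    1.93  0.35  0.88 -1.72] (array([ 1.5,  2. , 64. ]), array([ 0.1,  0.1, -0. ]))
```

Call:
{"api": "move_arm", "payload": {
  "plan": [120, 1.5, 2, 20, 0, 0, 0, 120, 1.5, 2, 42, 0, 0, 0, 120, 1.5, 2, 61, 0, 0, 0, 120, 1.5, 2, 61, 0, 0, 0, 190, 1.5, 2, 61, 0, 0, 0, 255, 1.5, 2, 61, 0, 0, 0, 255, 1.5, 2, 61, 0, 0, 0, 255, 1.5, 2, 61, 0, 0, 0, 255, 1.5, 2, 61, 0, 0, 0]
}}

```text
clock: 16.38
tcp_pos: [506.8, -60.6, 89.1]
orientation: [-3.124, -0.105, -0.274]
force: [-3.1, -0.5, 6.7]
gripper_width: 12.4
```

```bash
python3 - <<'E'
from h import *
s=state();print(s["q"].round(2),s["wrist_torque"],s["tcp_pos"])
for n in("side","top"):
    im=camera(n);crop(im,170 if n=="side" else 200,150,160,120,5,f"pics/{n}10.png")
E
```

```text
[ 0.83  0.44 -0.9   1.97  0.48  0.76 -1.83] [ 0.00682109  0.45682794 -0.06842779] [506.81137926 -60.63843028  89.10029274]
```

View pics/side10.png

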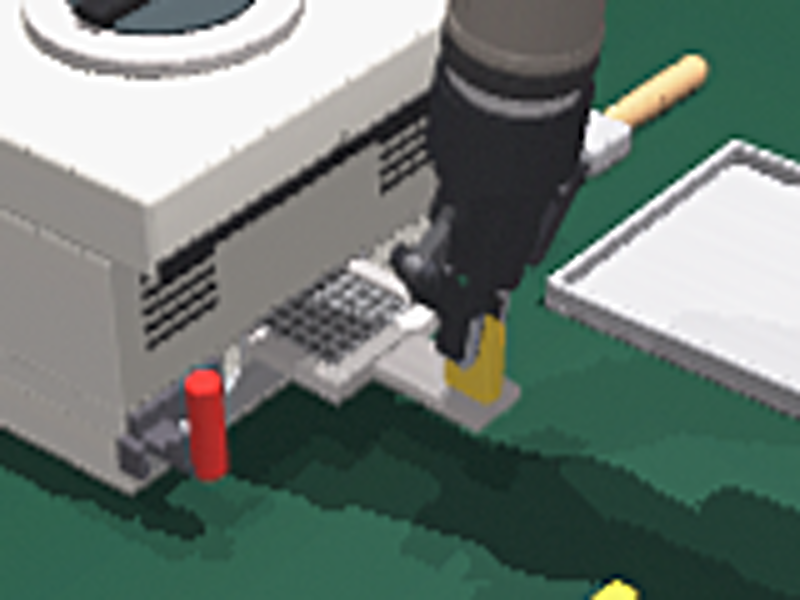

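View pics/top10.png

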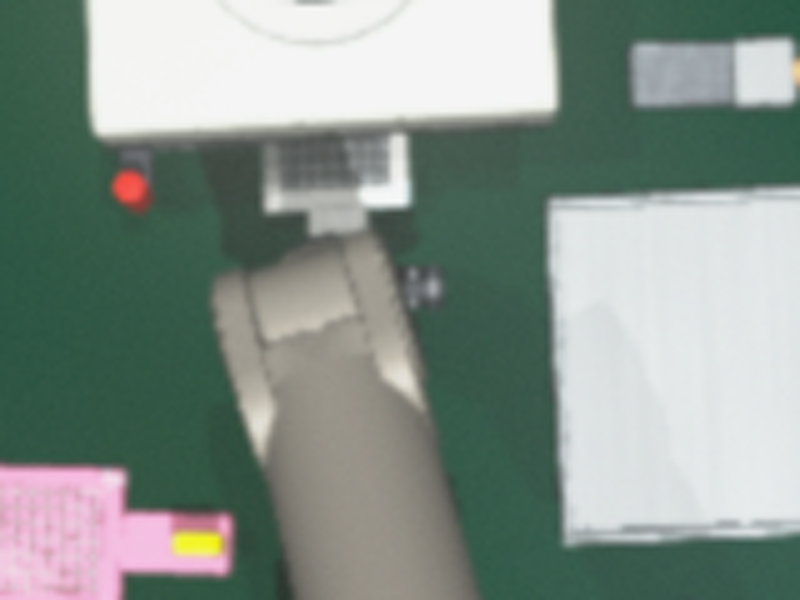

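Call:
{"api": "move_arm", "payload": {
  "plan": [255, 0, 0, -1.5, 0, 0, 0, 255, 0, 0, -1.5, 0, 0, 0]
}}

```text
clock: 16.73
tcp_pos: [505.9, -60.6, 89.5]
orientation: [-3.123, -0.105, -0.272]
force: [-0.8, -0.3, 0.0]
gripper_width: 13.1
```

```bash
python3 - <<'E'
from h import *
s=state();print(delta(s["tcp_pos"]-72*MX,Ro.from_rotvec(s["orientation"]).as_matrix()))
E
```

```text
(array([-70.9,   0.1, -12.5]), array([0., 0., 0.]))
```

Call:
{"api": "move_arm", "payload": {
  "plan": [255, -5, 0, -0.9, 0, 0, 0, 255, -10, 0, -1.8, 0, 0, 0, 255, -15, 0, -2.6, 0, 0, 0, 255, -20, 0, -3.5, 0, 0, 0, 255, -25, 0, -4.4, 0, 0, 0, 255, -30, 0, -5.3, 0, 0, 0, 255, -35, 0, -6.2, 0, 0, 0, 255, -40, 0, -7, 0, 0, 0, 255, -40, 0, -7, 0, 0, 0]
}}

```text
clock: 17.85
tcp_pos: [465.1, -63.3, 89.5]
orientation: [-3.123, -0.105, -0.272]
force: [0.8, 0.5, -0.9]
gripper_width: 13.1
```

```bash
python3 - <<'E'
from h import *
s=state();print(s["q"].round(2),s["wrist_torque"],s["tcp_pos"],s["force"])
d=s["tcp_pos"]-[505.9,-60.6,89.5];print(d@MX,d@MY,d[2])
for n in("side",):
    im=camera(n);crop(im,170 if n=="side" else 200,150,160,120,5,f"pics/{n}11.png")
E
```

```text
[ 0.92  0.36 -0.95  2.07  0.42  0.72 -1.78] [-0.05044759  0.36837399 -0.02577264] [465.12751916 -63.32655111  89.54362253] [ 0.75048782  0.49635271 -0.92390575]
-40.863510309459365 0.05291496158219511 0.043622533409703124
```

View pics/side11.png

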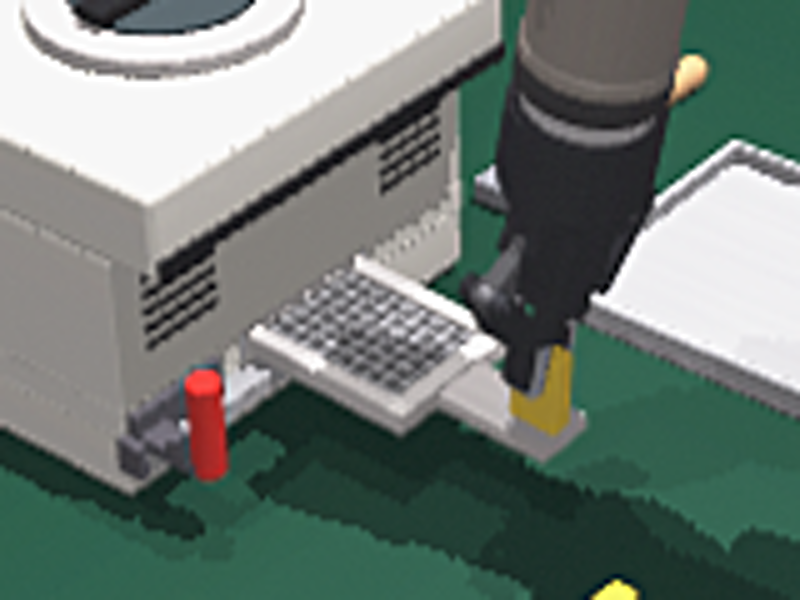

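Call:
{"api": "move_arm", "payload": {
  "plan": [255, -5, 0, -0.9, 0, 0, 0, 255, -10, 0, -1.8, 0, 0, 0, 255, -15, 0, -2.6, 0, 0, 0, 255, -20, 0, -3.5, 0, 0, 0, 255, -25, 0, -4.4, 0, 0, 0, 255, -30, 0, -5.3, 0, 0, 0, 255, -35, 0, -6.2, 0, 0, 0, 255, -38, 0, -6.7, 0, 0, 0, 255, -38, 0, -6.7, 0, 0, 0]
}}

```text
clock: 19.02
tcp_pos: [427.0, -65.9, 89.6]
orientation: [-3.123, -0.105, -0.273]
force: [0.2, 0.5, -1.4]
gripper_width: 12.6
```

```bash
python3 - <<'E'
from h import *
s=state();print(s["q"].round(2),s["wrist_torque"],s["tcp_pos"],s["force"])
for n in("side","top"):
    im=camera(n);crop(im,170 if n=="side" else 200,150,160,120,5,f"pics/{n}12.png")
    cv2.imwrite(f"pics/{n}12f.png",im[:,:,::-1])
E
```

```text
[ 1.03  0.29 -1.01  2.15  0.35  0.69 -1.7 ] [ 0.02936847  0.42065396 -0.01855545] [426.97475971 -65.91091587  89.6478577 ] [ 0.21192474  0.51012056 -1.43968491]
```

View pics/side12.png

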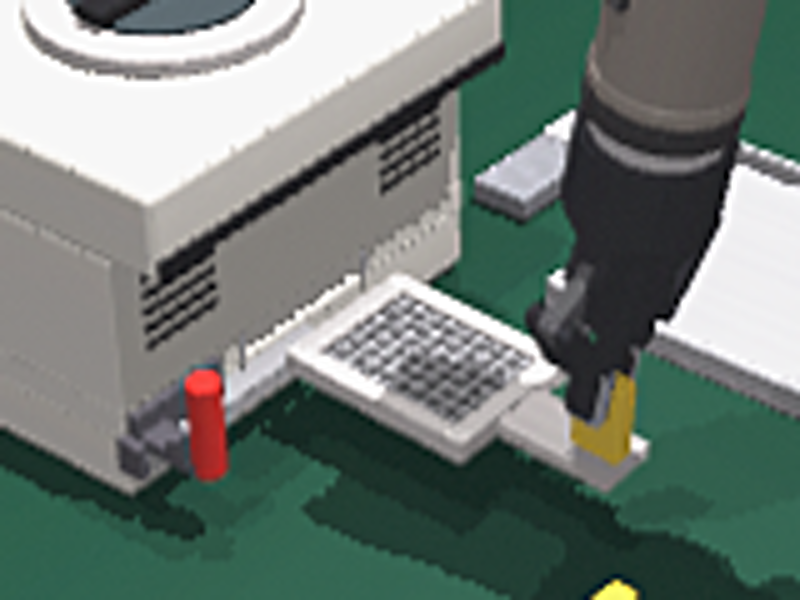

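View pics/top12.png

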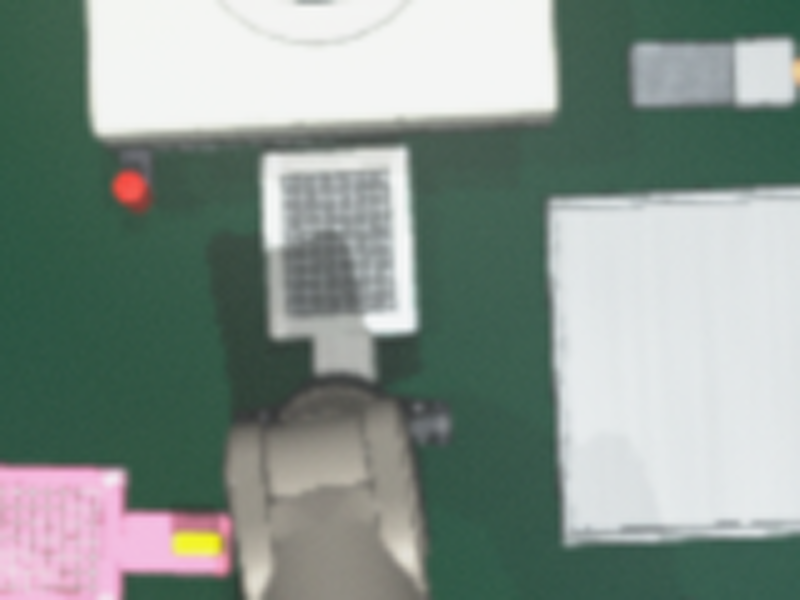

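```bash
python3 - <<'E'
from h import *
c=np.array([[262,155],[408,148],[415,332],[270,340]])/5+[200,150]
P=plane("top",c,56);print(P.round(1));fc=P.mean(0)[:2];print("frame c",fc)
im=cv2.imread("pics/side12f.png");
s=state();tcp=s["tcp_pos"];print("offset",(np.r_[fc,0]-tcp)@MX,(np.r_[fc,0]-tcp)@MY)
# tray corners: outer rim z=18 top view from original
for nm in("top0",):
    t=cv2.imread(f"pics/{nm}.png")
crn=np.array([[329,314],[505,307],[517,513],[340,521]])/3+[200,85]
T=plane("top",crn,18);print(T.round(1),T.mean(0)[:2])
a=(T[0]+T[1]-T[2]-T[3]);print("tray yaw",np.degrees(np.arctan2(a[1],a[0])))
sc=np.array([[600,385],[752,277]])/4+[130,110];print("side",plane("side",sc,18).round(1))
b=cv2.imread("pics/side0.png")
crop(b[:,:,::-1],270,170,120,75,6,"pics/tray_side.png")
E
```

```text
[[ 590.4   -8.4   56. ]
 [ 596.3 -100.2   56. ]
 [ 480.3 -106.6   56. ]
 [ 473.7  -16.    56. ]]
frame c [535.17104909 -57.77624282]
offset 108.04608263347886 0.7183842664044979
[[ 571.  -190.3   18. ]
 [ 581.6 -378.2   18. ]
 [ 362.4 -391.3   18. ]
 [ 350.7 -204.7   18. ]] [ 466.41912532 -291.1200641 ]
tray yaw 3.583422845518813
side [[ 566.5 -190.1   18. ]
 [ 573.3 -374.2   18. ]]
```

View pics/tray_side.png

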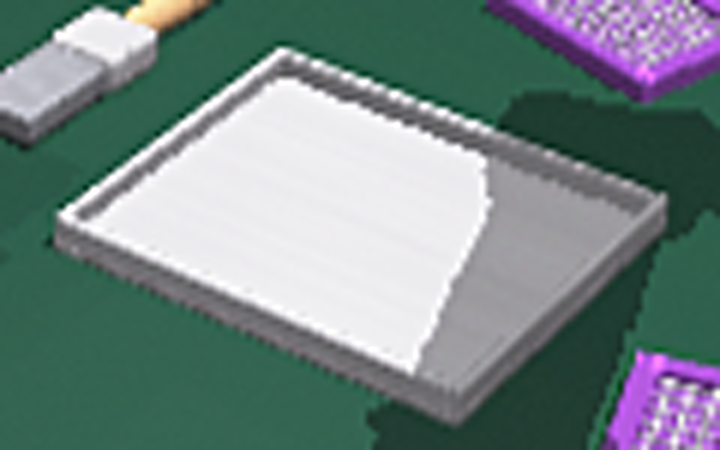

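```bash
python3 - <<'E'
from h import *
sc=np.array([[60,215],[285,50],[665,200],[455,405]])/6+[270,170];S=plane("side",sc,18);print(S.round(1),S.mean(0))
s=state();R=Rt(10);p=s["tcp_pos"]
for x in [p-15*MX+[0,0,3],p-25*MX+[0,0,15],[394,-296,104]]: print(delta(x,R))
E
```

```text
[[ 567.8 -191.7   18. ]
 [ 577.6 -377.4   18. ]
 [ 362.1 -388.7   18. ]
 [ 347.  -194.9   18. ]] [ 463.64404055 -288.14856338   18.        ]
(array([-14.2,   0. ,  -5.6]), array([ 0.1, -0. , -0. ]))
(array([-22. ,   0. , -19.1]), array([ 0.1, -0. , -0. ]))
(array([-45.6, 227.4, -22.3]), array([ 0.1, -0. , -0. ]))
```

Call:
{"api": "move_arm", "payload": {
  "plan": [255, -5, 0, -1, 0, 0, 0, 255, -10, 0, -4, 0, 0, 0, 255, -15, 0, -8, 0, 0, 0, 255, -19, 0, -13, 0, 0, 0, 255, -22, 0, -19, 0, 0, 0, 255, -22, 0, -19, 0, 0, 0]
}}

```text
clock: 19.88
tcp_pos: [402.4, -67.9, 105.1]
orientation: [-3.124, -0.104, -0.274]
force: [0.4, -0.5, -2.6]
gripper_width: 12.6
```

```bash
python3 - <<'E'
from h import *
s=state();R=Rt(10);print(s["q"].round(2),s["wrist_torque"])
for x in [[391.6,-294.8,104]]: print(delta(x,R))
for n in("side","top"):
    im=camera(n);crop(im,170 if n=="side" else 200,150,160,120,5,f"pics/{n}13.png")
E
```

```text
[ 1.17  0.2  -1.1   2.19  0.23  0.7  -1.57] [-0.01425318  0.4177099   0.00976621]
(array([-25.7, 225.7,  -3. ]), array([ 0.1, -0. , -0.1]))
```

View pics/side13.png

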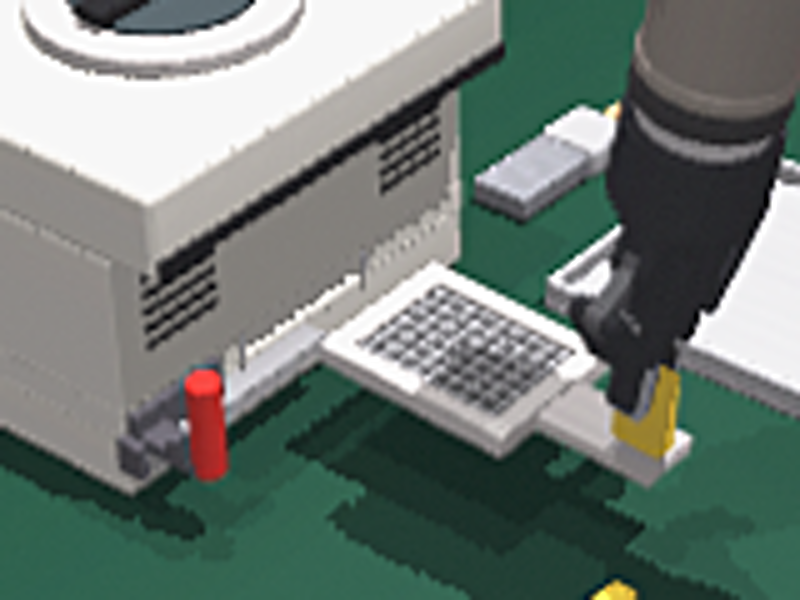

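Call:
{"api": "move_arm", "payload": {
  "plan": [255, 0, 8, 0, 0, 0, 0, 255, -2, 24, 0, 0, 0, 0, 255, -4, 44, 0, 0, 0, 0, 255, -7, 66, -1, 0, 0, 0, 255, -10, 90, -1, 0, 0, 0, 255, -13, 114, -2, 0, 0, 0, 255, -16, 138, -2, 0, 0, 0, 255, -18, 160, -2, 0, 0, 0, 255, -21, 180, -3, 0, 0, 0, 255, -23, 200, -3, 0, 0, 0, 255, -25, 215, -3, 0, 0, 0, 255, -25.7, 225.7, -3, 0, 0, 0, 255, -25.7, 225.7, -3, 0, 0, 0, 255, -25.7, 225.7, -3, 0, 0, 0]
}}

```text
clock: 21.72
tcp_pos: [391.8, -293.4, 103.2]
orientation: [-3.122, -0.107, -0.273]
force: [-0.0, -0.6, -1.7]
gripper_width: 12.8
```

```bash
python3 - <<'E'
from h import *
s=state();R=Rt(10);print(s["q"].round(2),s["wrist_torque"])
for x in [[391.6,-294.8,62],[391.6,-294.8,51]]: print(delta(x,R))
for n in("side","top"):
    im=camera(n);crop(im,250 if n=="side" else 270,150,160,120,5,f"pics/{n}14.png")
E
```

```text
[ 1.47  0.42 -0.96  1.97  0.33  0.81 -1.14] [ 0.01812314  0.35834246 -0.02085083]
(array([-7.5,  1.4, 40.5]), array([0., 0., 0.]))
(array([-9.4,  1.4, 51.4]), array([0., 0., 0.]))
```

View pics/side14.png

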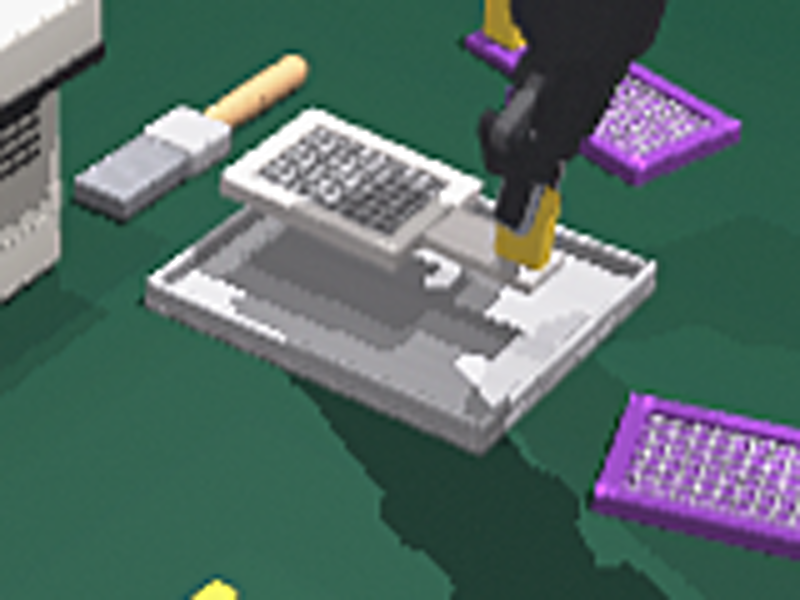

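View pics/top14.png

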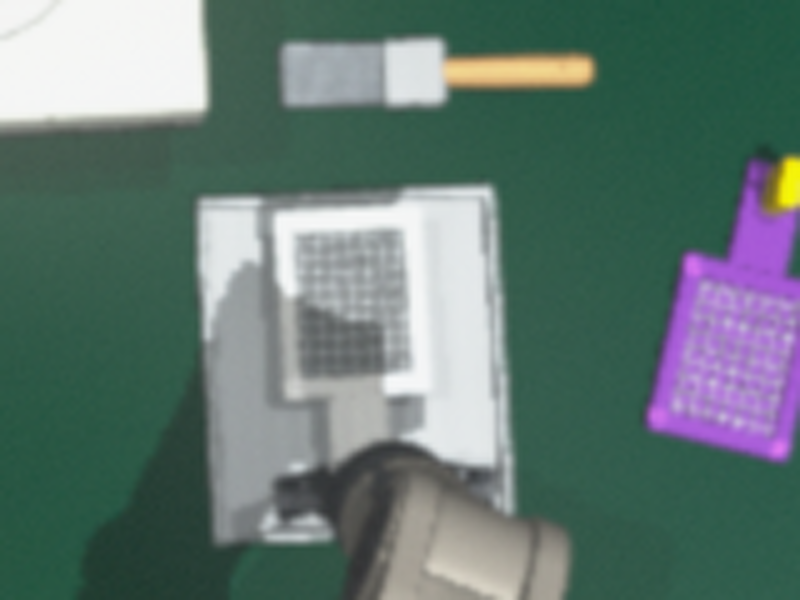

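Call:
{"api": "move_arm", "payload": {
  "plan": [255, -1, 1, 6, 0, 0, 0, 255, -3, 1.4, 16, 0, 0, 0, 255, -5, 1.4, 27, 0, 0, 0, 255, -6.5, 1.4, 36, 0, 0, 0, 255, -7.5, 1.4, 42, 0, 0, 0, 255, -8.2, 1.4, 46, 0, 0, 0, 255, -8.6, 1.4, 48, 0, 0, 0, 255, -8.6, 1.4, 48, 0, 0, 0]
}}

```text
clock: 22.82
tcp_pos: [392.3, -295.7, 55.6]
orientation: [-3.124, -0.106, -0.273]
force: [-3.1, 1.8, 6.7]
gripper_width: 13.0
```

```bash
python3 - <<'E'
from h import *
s=state();R=Rt(10);print(s["force"],s["wrist_torque"],delta([391.6,-294.8,50.6],R))
for n in("side",):
    im=camera(n);crop(im,250 if n=="side" else 270,150,160,120,5,f"pics/{n}15.png")
E
```

```text
[-3.0605451   1.83174461  6.69215628] [0.41484046 0.90399453 0.07458535] (array([-1.5, -0.9,  4.8]), array([ 0.1,  0. , -0. ]))
```

View pics/side15.png

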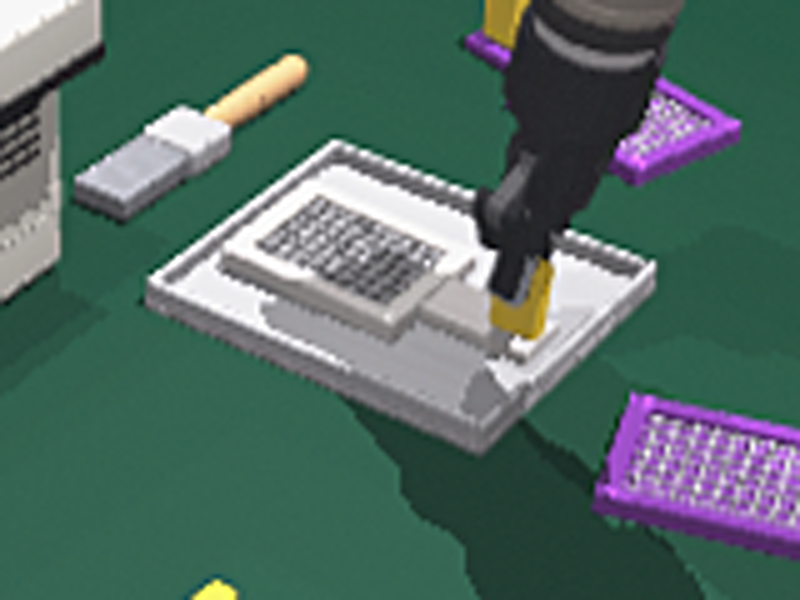

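```bash
python3 - <<'E'
from h import *
for n in("side","top"):
    im=camera(n);cv2.imwrite(f"pics/{n}16f.png",im[:,:,::-1])
    a=(288,180,80,60) if n=="side" else (300,175,80,60)
    crop(im,*a,10,f"pics/{n}16.png")
E
```

```text
(no output)
```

View pics/side16.png

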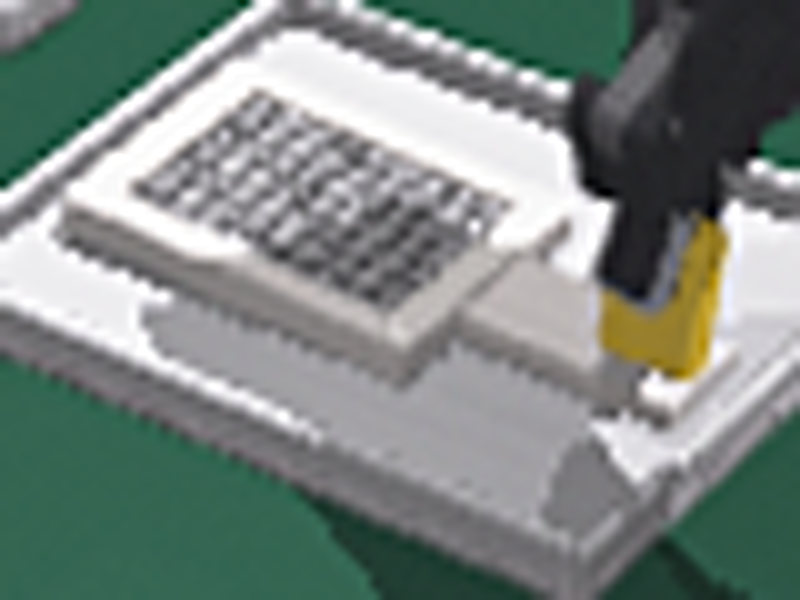

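View pics/top16.png

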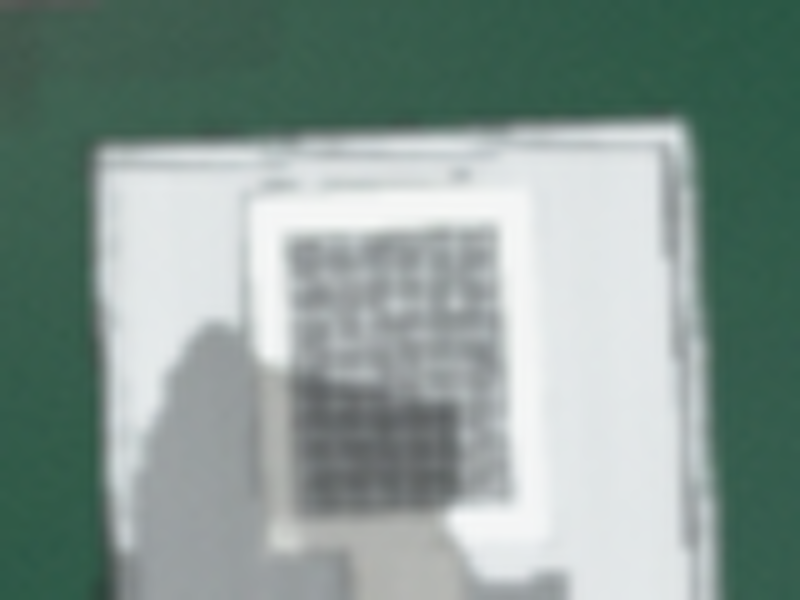

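```bash
cat >> h.py <<'E'
def tri(us,ut):
    A=[];o=[]
    Ps=[camera_model(n)["intrinsics"]@np.c_[camera_model(n)["R"],camera_model(n)["t"]] for n in("side","top")]
    X=cv2.triangulatePoints(Ps[0],Ps[1],np.float64(us).reshape(2,1),np.float64(ut).reshape(2,1)).ravel();return X[:3]/X[3]
E
python3 - <<'E'
from h import *
for nm,a,b in(("FL",(65,205),(250,195)),("NL",(395,345),(272,548)),("FR",(250,75),(528,188)),("NR",(565,220),(550,540)),("trayFL",(5,205),(97,150)),("trayFR",(285,3),(690,122))):
    print(nm,tri(np.array(a)/10+[288,180],np.array(b)/10+[300,175]).round(1))
E
```

```text
FL [ 555.8 -240.1   16.8]
NL [ 443.6 -247.5   16.8]
FR [ 559.2 -329.4   16.2]
NR [ 448.3 -336.6   10.4]
trayFL [ 557.5 -196.7   39.9]
trayFR [ 584.  -382.     6.2]
```

Call:
{"api": "move_arm", "payload": {
  "plan": [255, 0, 0, -1.5, 0, 0, 0, 255, 0, 0, -1.5, 0, 0, 0]
}}

```text
clock: 23.22
tcp_pos: [391.5, -296.1, 56.0]
orientation: [-3.123, -0.105, -0.273]
force: [0.6, -0.2, -1.9]
gripper_width: 12.9
```

Call:
{"api": "move_arm", "payload": {
  "plan": [255, 0, 0, 0.7, 0, 0, 0, 255, 0, 0, 0.7, 0, 0, 0, 190, 0, 0, 0.7, 0, 0, 0, 120, 0, 0, 0.7, 0, 0, 0, 120, 0, 0, 0.7, 0, 0, 0, 120, 0, 0, 0.7, 0, 0, 0]
}}

```text
clock: 23.98
tcp_pos: [391.6, -295.8, 55.2]
orientation: [-3.123, -0.105, -0.273]
force: [0.3, -0.2, -0.4]
gripper_width: 45.4
```

Call:
{"api": "move_arm", "payload": {
  "plan": [120, 0, 0, -10, 0, 0, 0, 120, 0, 0, -30, 0, 0, 0, 120, 0, 0, -60, 0, 0, 0, 120, 0, 0, -100, 0, 0, 0, 120, -20, 0, -140, 0, 0, 0, 120, -60, 0, -180, 0, 0, 0, 120, -80, 0, -190, 0, 0, 0, 120, -80, 0, -190, 0, 0, 0]
}}

```text
clock: 24.98
tcp_pos: [278.4, -304.6, 229.0]
orientation: [-3.127, -0.097, -0.269]
force: [0.4, 0.2, -0.2]
gripper_width: 45.4
```

```bash
python3 - <<'E'
from h import *
s=state();print(s["q"].round(2),s["force"])
for n in("side","top"):
    im=camera(n);cv2.imwrite(f"pics/{n}17.png",im[:,:,::-1])
    H=hsv(im)
    red=((H[...,0]<6)|(H[...,0]>174))&(H[...,1]>150)&(H[...,2]>60)
    for c,st,l in blobs(red,6): print(n,c.round(2))
E
```

```text
[ 2.11  0.01 -1.19  1.94 -0.15  1.1  -0.53] [ 0.35169982  0.21976532 -0.17507108]
side [151.19 157.69]
side [210.82 234.32]
top [225.69 187.34]
```

View pics/side17.png

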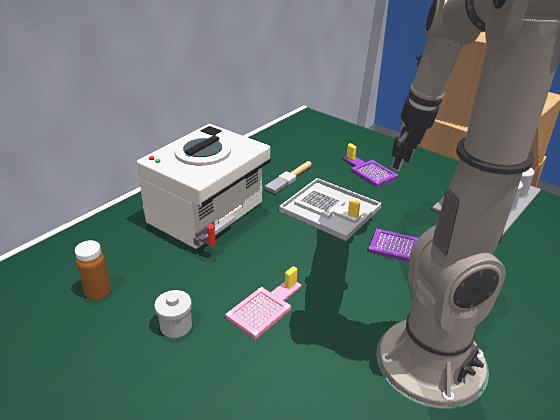

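View pics/top17.png

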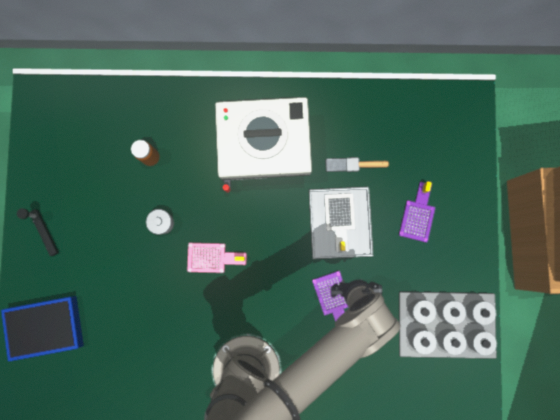

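```bash
python3 - <<'E'
from h import *
ims={n:cv2.imread(f"pics/{n}17.png")[:,:,::-1] for n in("side","top")}
a=ims["side"][170:245,275:390];b=ims["top"][180:265,300:380]
a=cv2.resize(a,(460,300),interpolation=2);b=cv2.resize(b,(320,340),interpolation=2)
c=np.zeros((340,790,3),np.uint8);c[:300,:460]=a;c[:,470:]=b;cv2.imwrite("pics/fin.png",c[:,:,::-1])
E
```

```text
(no output)
```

View pics/fin.png

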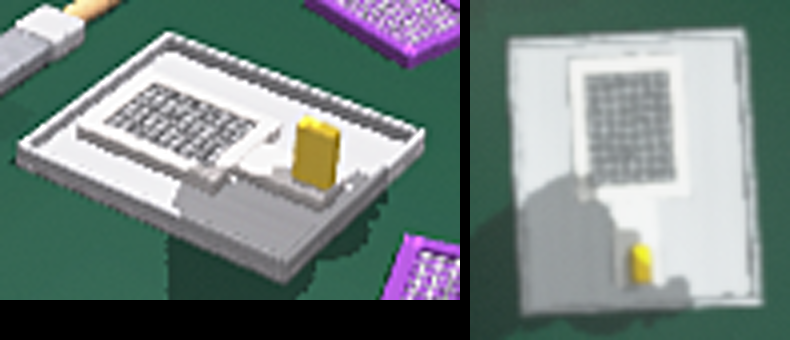

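The cassette lies flat inside the tray walls, with the frame at about (627,125) and the handle at about (640,262) in the crop. The red post is still at side pixel (211,234), so the gate is still open. The robot is clear of everything.

```bash
python3 -c "
from rig import *
print(job_done(), state()['clock'])"
```

```text
the job is handed in; nothing more can be done
the job is handed in; nothing more can be done
```

The job is done and handed in at about 25 s of the allowed 53 s. The gate is open, and the sieve cassette lies flat in the steel tray.

- **Gate:** I pinched the red post and slid the gate about 49 mm, until it stopped moving while the push rose to about 10 N. The post was in the same place in the last pictures.
- **Cassette:** I pulled it out level along the channel, with forces of no more than about 2 N during the pull. About 60 mm out I let go and re-gripped the handle more upright, because the arm was close to its wrist limit. Then I carried it to the tray, set it down and released it.
- **Last checks:** The cassette is wholly inside the tray walls. The jar, bottle, brush and look-alikes appear unmoved, by eye rather than measured. The gripper is clear of everything and reads almost no force.
- **What disagreed:**
  - The cassette touched the tray with the gripper about 5 mm higher than I had calculated, pressing with about 7 N. I put this down to the handle slipping slightly in the grip.
  - Three frame corners measured about 17 mm high, as expected for lying flat. The fourth read 10 mm, which I took as a bad pixel reading since the pictures show the frame flat.

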